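# Close the curing unit's drawer and pick its programme

### The arm

A 6-joint arm with a two-finger parallel gripper is mounted at the origin on the work surface. World frame = base frame: x ahead of the robot, y to its left, z up, the work surface at z = 0. Lengths are in mm, angles in rad, forces in N, time in s.
With the tool pointing down it reaches from about 300 to 875 mm from the base axis. Payload 6.4 kg.
Tool frame: the origin (TCP) lies on the centre line of the jaws, within the pads' length; the fingertips stand 11 mm ahead of it and the grasp point (between the pads) lies 8 mm behind it (env.tips_ahead is the distance from the TCP to the fingertips, in mm); y points along the fingers, z is the direction in which the jaws open and shut, and the axes are right-handed (so a half turn about y gives the same grasp; the last joint's range is limited). The gripper opens to 88 mm and grips with 3 to 60 N. Pads are 18 mm wide; open, the fingers measure 123 mm over their backs; the gripper's body (75 mm by 187 mm) begins 45 mm behind the grasp point.
Start: joints at [-1.526, 0.181, 1.607, -0, 1.354, -0.206], TCP at [142.718, -557.021, 218.514] pointing down, gripper open.
Joint ranges: [-2.99, 2.99], [-0.89, 2.07], [0.3, 2.58], [-1.14, 4.28], [0, 2.63], [-3.12, 3.12]. Speed limits (rad/s): [2.57, 2.57, 3.01, 3.14, 3.14, 3.14].

### API

Orientations are given as a 3x3 rotation matrix whose columns are the frame's x, y, z axes.
In Python, from station import readout, cams, ticket, env gives the robot as it stands.
- The arm moves only by the tool step_arm, never from a script. Its argument "commands" is one flat list of numbers, 6 for each row, row after row: the shift along the tool's x, y, z in m, then the turn, a rotation vector about the tool's x, y, z in rad. A call has 1 to 12 rows; each row shifts and turns the pose as measured when the row begins, along the tool's axes as they then stand; what a row does not reach is not made up. A row lasts 1/10 s, in which the tool goes at most 50 mm and 8.59 degrees, less where a joint would pass 70% of its speed; a pose out of reach is approached as far as the arm can. A call with a gripper value outside its range is refused whole. "fingers" is the finger opening in m, from 0 to 0.0881, set as the call begins (left out, the last holds). The fingers move at their own pace and stop on an object; "grip_force" is the grip in N (left out, the last holds). Time passes only in rows, so rows that do not move let the fingers close. It gives the time, the measured TCP pose, the force and the opening at its end, in the units of the state.
- readout.state(): the state, without advancing time (a new reading comes with each control period).
- cams.camera(name): name is "side" or "top"; returns the picture (384x512x3 uint8, red, green, blue); there is no depth.
- cams.camera_params(name): a dict with "fx", "fy", "cx", "cy" (pixels), "R" (3x3) and "t" (3): a world point X has camera coordinates R X + t. Camera axes: x right, y down, z forward; pixel columns grow to the right and rows downward; lengths in mm; the calibration is good to about 2 mm. A picture is of the moment at which its call begins. camera_params takes no time and is no camera call.
- ticket.hand_in(): hands the job in, once; it reports no verdict.
The state is a dict: "clock": time; "joint_pos": joint angles; "joint_vel": joint speeds; "joint_torque": joint torques, N m; "tool_pos": TCP position; "ee_rot": TCP orientation; "wrist_force": force on the tool from outside, world axes, zero at the start; "ft_torque": the same for the moment, N m; "width": opening from 0.0 (shut) to 1.0 (fully open).
Only numpy, scipy, OpenCV 4.12 (cv2) and the standard library are available. Lean on these libraries where they do the work, as an engineer would, in place of code of your own. Each camera call takes 0.05 s, during which the arm holds its last target.

### The job

Push the open drawer of the white light-curing unit fully home until it clicks into its catch, firmly but without ramming it; then turn the selector on top of the unit to the mark with four dots and let go. Leave the bottles, jars, cup and tube where they stand.

Things in the scene. Friction and masses are not known exactly. Their poses are not given: they have to be found in the camera images.
- unit: Light-curing unit, a white box fixed to the table, 200 (x) by 240 (y) by 100 mm tall. Origin: centre of its underside. Its x axis points from the open front, which faces the robot (turned up to 20 degrees), to its back; z up. The drawer comes out of the front; selector and catch pin are on the top face. A drawer left short of the click is not closed. Never push the drawer with over 45 N.
- drawer (a joint): How far the drawer is out, m, along the unit's -x; starts 0.05 to 0.085. Home is set by a solid stop inside, hidden, different each run: anywhere from 0 to 0.022. About 0.5 kg, friction 1.5 N. Some 13 mm before home a detent resists: the push must rise to about 8 to 10 N; past it the catch snaps and draws the drawer the last 7 mm or so against the stop and holds it.
- drawer_front (a point): Centre of the outer face of the drawer's flat front panel, 47 mm above the table, moving with it; axes as the unit's. Panel 220 wide, 70 tall (12 to 82 mm above the table), 12 mm thick, no handle. It lies at (-0.115 - drawer value, 0, 0.047) in the unit's frame, so at home a gap of 3 to 25 mm to the case remains. Push it to the unit's +x.
- catch_pin (a joint): Lift of the catch pin, m: a steel pin 8 mm across in a dark slot of the top face, 75 mm to the unit's +y side, 18 to 40 mm behind the front edge. It stands about 0.0035 up (4 mm proud) while the drawer is not home, rises to 0.0055 over the detent, and drops to about 0, near flush, when the drawer has clicked home. It is only an indicator.
- selector (a joint): Angle of the selector, rad, growing clockwise from above. Clicks at 0, 0.785, 1.571, 2.356, 3.142 (one to five dots in turn) and springs to the nearest when let go; takes up to about 0.1 N m. At 0 the pointer points along the unit's -y, at 1.571 along -x (front), at 3.142 along +y; four dots lie halfway between front and +y. Starts 0 to 0.75.
- selector_grip (a point): On the selector's upright axis at grip height: (-0.035, -0.035, 0.137) in the unit's frame. A black bar 42 long, 14 wide, 112 to 144 mm above the table, on a skirt 44 mm across; the unit's top is at 100 (106 within 30 mm of the axis). The bar lies along this point's y, pointer end (white line) to -y; its sides face x. Radial rows of one to five 4 mm dots surround it.
- gel_bottle: Large white bottle, 72 mm across, 190 mm tall, standing at the unit's +y side. Origin: centre of its underside. Bystander.
- spray_bottle: Slim bottle, 40 mm across, 120 mm tall, standing on the table beside the open drawer at the unit's +y side. Origin: centre of its underside. Bystander.
- resin_jar: Small jar, 40 mm across, 38 mm tall, standing on top of the unit near its back +y corner. Origin: centre of its underside. Bystander.
- dosing_cup: Clear cup, 42 mm across, 42 mm tall, beside the open drawer at the unit's -y side. Origin: centre of its underside. Bystander.
- applicator_tube: Clear tube of applicators, 40 mm across, 85 mm tall, at the unit's -y side. Origin: centre of its underside. Bystander.
- swab_jar: Amber jar, 72 mm across, 70 mm tall, at the unit's -y side towards the back. Origin: centre of its underside. Bystander.

How it is judged (in metres and radians):
On the way, in this order (a step that is already met when the one before it is completed fails the run):
1. the drawer is clicked home (catch pin dropped) (value of joint catch_pin below 0.0017 m and value of joint drawer below 0.03 m), for 0.2 s.
2. the selector is at the four-dot mark, the drawer still home (all of step 1 and value of joint selector between 2.186 and 2.526 rad), for 0.2 s.
At the end, for the whole second after the job is handed in: The drawer is clicked home (catch pin within 1.7 mm of fully dropped, drawer out less than 30 mm) and at rest, the selector rests at the four-dot mark (2.356 rad within 0.17), and the six bystanders stand upright (within 0.2 rad) within 30 mm of where they began (all of step 2 and velocity of joint selector between -0.05 and 0.05 rad/s and velocity of joint drawer between -0.01 and 0.01 m/s and angle between each of gel_bottle, spray_bottle, resin_jar, dosing_cup, applicator_tube, swab_jar's own z axis and vertical below 0.2 rad and distance of each of gel_bottle, spray_bottle, resin_jar, dosing_cup, applicator_tube, swab_jar from where it was at the start of the episode below 0.03 m); the robot touches nothing.
It fails at once if the drawer is rammed: the robot pushes on it with more than 45 N (contact force between drawer and the arm above 45 N or contact force between drawer and the fingers above 45 N).
It fails at once if a bystander is knocked over or moved more than 30 mm (angle between any of gel_bottle, spray_bottle, resin_jar, dosing_cup, applicator_tube, swab_jar's own z axis and vertical above 0.5 rad or distance of any of gel_bottle, spray_bottle, resin_jar, dosing_cup, applicator_tube, swab_jar from where it was at the start of the episode above 0.03 m).
It also fails if it takes over 61 s, if anything falls off the work surface, if the arm or the gripper's body presses on something with over 40 N, if the wrist force passes 120 N, or if a joint passes its speed limit or range.

## Working session

There is one attempt and no reset: what is moved stays moved. The work goes in short steps, Python scripts to look and compute and a tool call to move; the robot and the scene stay as the last step left them, time stands still between calls to the robot, and variables do not carry over. Pictures are saved under pics/ and viewed, and the job is handed in when it is done.

Besides the shell and the picture viewer there is one more tool, called after "Call:" by a JSON object that holds its "method" and its "body". step_arm: Moves the arm, as the interface text tells. Its arguments: {"type":"object","properties":{"commands":{"type":"array","items":{"type":"number"}},"fingers":{"type":"number"},"grip_force":{"type":"number"}},"required":["commands"]}

```bash
ls; mkdir -p pics
python3 - <<'E'
from station import readout, cams, ticket, env
import cv2
s=readout.state()
for k,v in s.items(): print(k,v)
print(env.tips_ahead)
for n in("side","top"):
    im=cams.camera(n); cv2.imwrite(f"pics/{n}0.png",im[:,:,::-1]); print(n,cams.camera_params(n))
E
```

```text
pics
clock 0.0
joint_pos [-1.52632363e+00  1.81519977e-01  1.60797936e+00  1.38445076e-05
  1.35373871e+00 -2.06282335e-01]
joint_vel [ 9.89583725e-04 -2.53307923e-03  3.19648113e-03 -6.76693030e-05
  1.44386569e-03  8.56788241e-04]
joint_torque [-2.35978208e-03 -4.33879316e+01 -3.41848397e+01  7.00147357e-02
  3.85005644e-02 -1.49603220e-04]
tool_pos [ 142.68472626 -556.46098706  217.6358222 ]
ee_rot [[-9.68726101e-01 -5.96445610e-05  2.48132500e-01]
 [-2.48132260e-01  1.64436498e-03 -9.68724769e-01]
 [-3.50241229e-04 -9.99998646e-01 -1.60773901e-03]]
wrist_force [-0.68207579 -0.37885689 -0.14497811]
ft_torque [-0.01030817  0.00440986  0.02362927]
width 0.9978367302067433
11.0
side {'fx': 369.0569797207319, 'fy': 369.0569797207319, 'cx': 249.4532632517545, 'cy': 192.5019875566392, 'R': array([[-0.94652214, -0.32211002,  0.01846557],
       [-0.25537205,  0.71297596, -0.65303169],
       [ 0.19718254, -0.62282455, -0.75710543]]), 't': array([613.55671698, 181.7378411 , 824.58285213])}
top {'fx': 395.21127923473796, 'fy': 395.21127923473796, 'cx': 254.66953285346054, 'cy': 193.4825723280475, 'R': array([[-0.00129709, -0.99981518, -0.01918119],
       [-0.99469872,  0.00326226, -0.10278043],
       [ 0.10282401,  0.01894619, -0.99451911]]), 't': array([ 51.83098335, 627.5125206 , 846.6785758 ])}
```

Run:
```python
import cv2
for n in("side","top"):
    im=cv2.imread(f"pics/{n}0.png"); cv2.imwrite(f"pics/{n}0b.png",cv2.resize(im,(768,576),interpolation=cv2.INTER_CUBIC))
```

```text
(no output)
```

View pics/side0b.png

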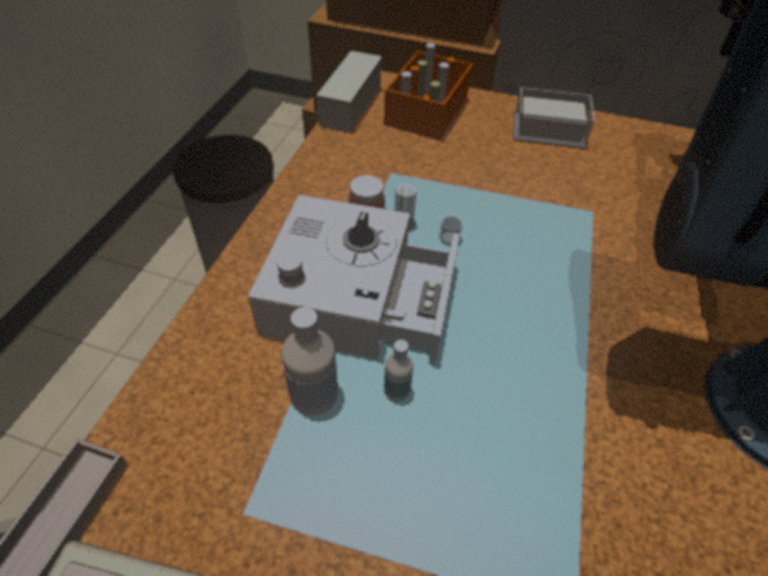

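View pics/top0b.png

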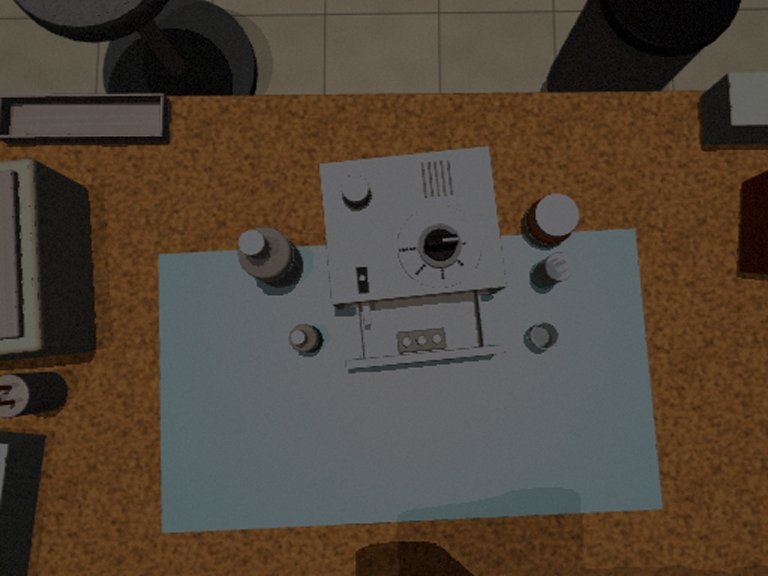

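The side view (768-px scale) shows the unit with its selector near (362,232), the catch slot at (367,293) and the open drawer front near (450,290). In the top view the top-face corners are about (320,164), (489,147), (505,290) and (331,305), the selector is at (440,244), and the drawer panel runs from (346,364) to (497,350). I'll zoom in for precise corners.

Run:
```python
import cv2,numpy as np
im=cv2.imread("pics/top0.png"); c=im[90:255,195:385]
cv2.imwrite("pics/topz.png",cv2.convertScaleAbs(cv2.resize(c,None,fx=4,fy=3.6,interpolation=cv2.INTER_CUBIC)[:594],alpha=1.4))
im=cv2.imread("pics/side0.png"); c=im[120:260,160:320]
cv2.imwrite("pics/sidez.png",cv2.resize(c,None,fx=4,fy=4,interpolation=cv2.INTER_CUBIC))
```

```text
(no output)
```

View pics/topz.png

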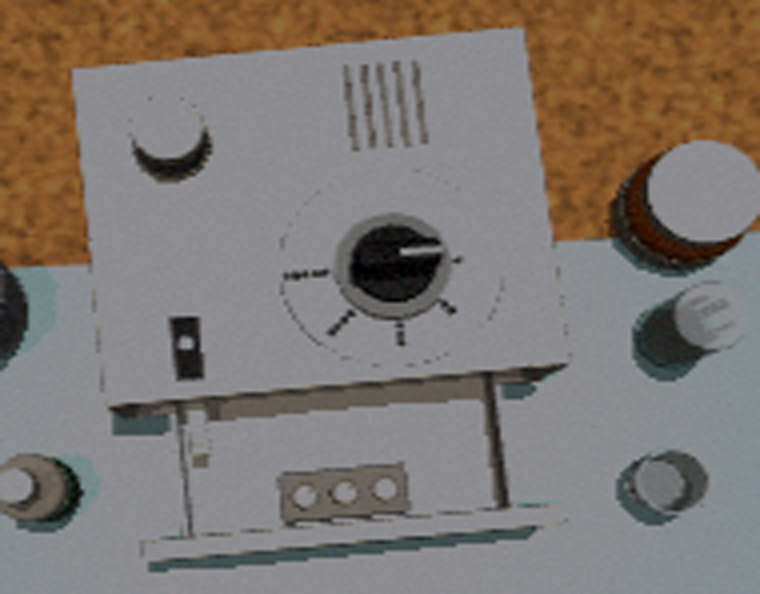

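View pics/sidez.png

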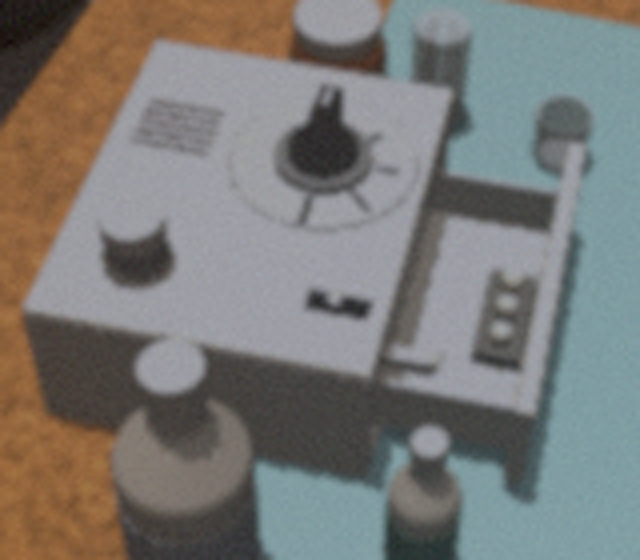

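```bash
cat > h.py <<'E'
import numpy as np,cv2
from station import cams
P={n:cams.camera_params(n) for n in("top","side")}
def ray(n,uv):
    p=P[n];d=p["R"].T@np.array([(uv[0]-p["cx"])/p["fx"],(uv[1]-p["cy"])/p["fy"],1]);return -p["R"].T@p["t"],d/np.linalg.norm(d)
def plane(n,uv,z):
    c,d=ray(n,uv);return c+d*(z-c[2])/d[2]
def tri(a,b):
    A=0;B=0;R=[ray("top",a),ray("side",b)]
    for c,d in R:
        M=np.eye(3)-np.outer(d,d);A=A+M;B=B+M@c
    x=np.linalg.solve(A,B)
    return x,[np.linalg.norm((np.eye(3)-np.outer(d,d))@(x-c)) for c,d in R]
def proj(n,X):
    p=P[n];q=p["R"]@np.asarray(X,float)+p["t"];return np.array([p["fx"]*q[0]/q[2]+p["cx"],p["fy"]*q[1]/q[2]+p["cy"]])
T=lambda u,v:(195+u/4,90+v/3.6)
S=lambda u,v:(160+u/4,120+v/4)
E
python3 - <<'E'
from h import *
np.set_printoptions(precision=1,suppress=True)
C={"b+":((73,69),(25,308)),"b-":((524,28),(157,40)),"f-":((570,365),(455,90)),"f+":((104,407),(378,376)),
"panel+out":((146,557),(535,412)),"panel-out":((568,522),(585,145)),"pin":((186,342),(336,300)),
"pointerend":((438,248),(325,92)),"gelcap":None}
R={}
for k,v in C.items():
    if v is None: continue
    x,e=tri(T(*v[0]),S(*v[1]));R[k]=x;print(k,x,np.round(e,1),plane("top",T(*v[0]),100)[:2])
X=np.array([plane("top",T(*C[k][0]),100) for k in("b+","b-","f-","f+")])
c=X.mean(0);ex=(X[0]+X[1]-X[2]-X[3]);yaw=np.arctan2(ex[1],ex[0]);ey=X[0]+X[3]-X[1]-X[2]
print("centre",c,"yaw",yaw,np.arctan2(-ey[0],ey[1]),np.linalg.norm(ex)/2,np.linalg.norm(ey)/2)
Xs=np.array([plane("side",S(*C[k][1]),100) for k in("b+","b-","f-","f+")]);print("side c",Xs.mean(0))
ex=(Xs[0]+Xs[1]-Xs[2]-Xs[3]);ey=Xs[0]+Xs[3]-Xs[1]-Xs[2];print(np.arctan2(ex[1],ex[0]),np.arctan2(-ey[0],ey[1]),np.linalg.norm(ex)/2,np.linalg.norm(ey)/2)
a=yaw;Rz=np.array([[np.cos(a),-np.sin(a),0],[np.sin(a),np.cos(a),0],[0,0,1]])
o=np.array([c[0],c[1],0])
for nm in["panel+out","panel-out","pin","pointerend"]:print(nm,Rz.T@(R[nm]-o))
g=o+Rz@[-35,-35,137];print("grip",g,proj("top",g),proj("side",g), "skirt top centre px", T(393,266),proj("top",o+Rz@[-35,-35,112]))
for z in(82,):
  for u in((146,557),(568,522)):print("panel on z82",Rz.T@(plane("top",T(*u),82)-o))
# bystanders tops, unit frame & world
for n,u,z in(("spray",(20,485),120),("cup",(672,480),42),("tube",(710,315),85),("swab",(705,190),70),("resin",(168,130),138)):
    w=plane("top",T(*u),z);print(n,w,Rz.T@(w-o))
w=plane("top",(252/1.5,243/1.5),190);print("gel",w,Rz.T@(w-o))
E
```

```text
b+ [799.7 136.2  98.9] [0. 0.] [799.4 136.1]
b- [ 823.8 -101.1   98.4] [0.9 0.9] [ 822.2 -101. ]
f- [ 624.9 -120.7   98.8] [0.3 0.3] [ 624.4 -120.5]
f+ [599.9 117.9 102.1] [1.1 1.1] [601.2 118.3]
panel+out [515.3  97.6  81.9] [0.5 0.5] [516.3  96.3]
panel-out [ 536.3 -121.5   78.2] [0.8 0.8] [ 535.6 -117.5]
pin [637.6  76.  103.5] [0.3 0.3] [638.3  76.2]
pointerend [686.9 -49.7 137. ] [1.7 1.7] [692.3 -54.1]
centre [711.8   8.2 100. ] yaw 0.0941078137534341 0.09655392302835111 198.90445098383762 239.02604732803331
side c [711.8   8.6 100. ]
0.10159766859847154 0.10666167634674945 200.4945788698545 237.28994822918173
panel+out [-187.3  107.5   81.9]
panel-out [-186.9 -112.6   78.2]
pin [-67.5  74.4 103.5]
pointerend [-30.3 -55.4 137. ]
grip [680.3 -29.9 137. ] [294.3 161.4] [241.8 149.1] skirt top centre px (293.25, 163.88888888888889) [293.3 163.6]
panel on z82 [-186.7  107.5   82. ]
panel on z82 [-187.6 -111.9   82. ]
spray [556.4 157.8 120. ] [-140.7  163.5  120. ]
cup [ 560.7 -185.2   42. ] [-168.6 -178.4   42. ]
tube [ 655.  -196.9   85. ] [ -75.8 -198.9   85. ]
swab [ 732.4 -200.8   70. ] [   0.9 -210.1   70. ]
resin [752.   83.5 138. ] [ 47.1  71.1 138. ]
gel [670.4 207.6 190. ] [-22.5 202.4 190. ]
```

```bash
cat >> h.py <<'E'
from station import readout
from scipy.spatial.transform import Rotation as Ro
A=0.098;O=np.array([711.8,8.3,0.])
RZ=Ro.from_euler("z",A).as_matrix()
def U(p):return O+RZ@np.asarray(p,float)
def goal(pu,h):
    """residual in the tool axes to unit-frame point pu (mm) and heading h of tool z (rad, world)"""
    s=readout.state();R=s["ee_rot"];g=U(pu)
    y=np.array([0,0,-1.]);z=np.array([np.cos(h),np.sin(h),0]);G=np.c_[np.cross(y,z),y,z]
    np.set_printoptions(precision=4,suppress=True)
    print("t",s["clock"],"tcp unit",RZ.T@(s["tool_pos"]-O),"F unit",RZ.T@s["wrist_force"],"w",s["width"],"j6",s["joint_pos"][5])
    print("shift m",R.T@(g-s["tool_pos"])/1000,"turn",Ro.from_matrix(R.T@G).as_rotvec())
E
python3 -c "
from h import *
goal([-226,0,218],A-np.pi/2)"
```

```text
t 0.1 tcp unit [-621.6511 -506.4058  217.7233] F unit [-0.0416 -0.162   0.0038] w 0.9970463597363858 j6 -0.20630616337705107
shift m [-0.4681  0.0005 -0.4403] turn [ 0.0015  0.1528 -0.0002]
```

Call:
{"method": "step_arm", "body": {"commands": [0,0,0,0,0.076,0,0,0,0,0,0.076,0], "fingers": 0, "grip_force": 30}}

```text
clock: 0.3
tool_pos: [142.7, -555.8, 216.6]
ee_rot: [[-0.996, -0.0, 0.095], [-0.095, 0.004, -0.996], [-0.0, -1.0, -0.004]]
wrist_force: [-0.1, 0.5, -0.4]
width: 0.842
```

```bash
python3 -c "
from h import *
goal([-226,0,218],A-np.pi/2)"
```

```text
t 0.3 tcp unit [-621.6117 -505.7025  216.6311] F unit [-0.0758  0.4894 -0.3769] w 0.8419237346342111 j6 -0.05027333057043973
shift m [-0.394   0.0005 -0.507 ] turn [ 0.0036 -0.0032 -0.0002]
```

Call:
{"method": "step_arm", "body": {"commands": [-0.03,0,-0.039,0,0,0,-0.03,0,-0.039,0,0,0,-0.03,0,-0.039,0,0,0,-0.03,0,-0.039,0,0,0,-0.03,0,-0.039,0,0,0,-0.03,0,-0.039,0,0,0,-0.03,0,-0.039,0,0,0,-0.03,0,-0.039,0,0,0,-0.03,0,-0.039,0,0,0,-0.03,0,-0.039,0,0,0,-0.03,0,-0.039,0,0,0,-0.03,0,-0.039,0,0,0]}}

```text
clock: 1.5
tool_pos: [459.8, -49.7, 215.4]
ee_rot: [[-0.997, -0.0, 0.079], [-0.079, 0.007, -0.997], [-0.0, -1.0, -0.007]]
wrist_force: [1.7, 0.1, -0.1]
width: 0.001
```

```bash
python3 -c "
from h import *
goal([-226,0,218],A-np.pi/2)"
```

```text
t 1.5 tcp unit [-256.4414  -33.0326  215.3687] F unit [ 1.7305 -0.1104 -0.0927] w 0.0005216454449875207 j6 1.1196351571096133
shift m [-0.0298 -0.0024 -0.0336] turn [ 0.0071 -0.0184 -0.0005]
```

Call:
{"method": "step_arm", "body": {"commands": [-0.015,-0.001,-0.017,0.007,-0.018,0,-0.015,-0.001,-0.017,0,0,0,0,0.04,0,0,0,0,0,0.04,0,0,0,0,0,0.03,0,0,0,0,0,0.02,0,0,0,0,0,0,0,0,0,0]}}

```text
clock: 2.2
tool_pos: [489.8, -3.3, 83.0]
ee_rot: [[-0.994, 0.002, 0.11], [-0.11, 0.001, -0.994], [-0.002, -1.0, -0.001]]
wrist_force: [-0.4, -0.0, -0.4]
width: 0.007
```

```bash
python3 -c "
from h import *
goal([-226,0,68],A-np.pi/2)
for n in('top','side'):cv2.imwrite(f'pics/{n}1.png',cams.camera(n)[:,:,::-1])
t=cv2.imread('pics/top1.png')[90:290,150:400];s=cv2.imread('pics/side1.png')[100:300,150:400]
cv2.imwrite('pics/c1.png',cv2.resize(np.vstack([t,s]),None,fx=1.5*1.0,fy=1.5))
"
```

```text
t 2.2 tcp unit [-222.1171   10.1957   82.9603] F unit [-0.4378  0.0317 -0.3523] w 0.00657196284202099 j6 1.2085602889172304
shift m [0.004  0.0149 0.0102] turn [ 0.0009  0.0126 -0.0021]
```

View pics/c1.png

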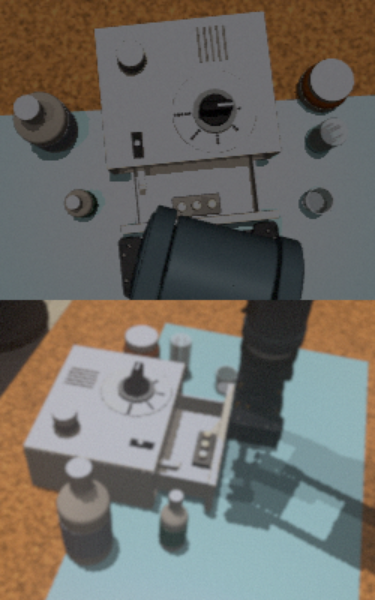

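Top view: the gripper sits in front of the drawer panel (panel edge at crop row ~222) and the bystanders haven't moved. I'll level off and approach gently.

Call:
{"method": "step_arm", "body": {"commands": [0,0.015,0.01,0,0.012,-0.002,0,0,0,0,0,0,-0.006,0,0,0,0,0,-0.006,0,0,0,0,0]}}

```text
clock: 2.7
tool_pos: [509.7, -13.6, 77.0]
ee_rot: [[-0.995, 0.014, 0.098], [-0.098, -0.002, -0.995], [-0.014, -1.0, 0.004]]
wrist_force: [0.1, 0.3, 0.1]
width: 0.002
```

```bash
python3 -c "
from h import *
goal([-140,0,68],A-np.pi/2)"
```

```text
t 2.7 tcp unit [-203.2407   -2.0491   77.0031] F unit [0.1292 0.2525 0.1329] w 0.002104288941971732 j6 1.2114464232267925
shift m [-0.0631  0.0099 -0.0021] turn [-0.0038 -0.     -0.0136]
```

Call:
{"method": "step_arm", "body": {"commands": [-0.006,0,0,0,0,0,-0.006,0,0,0,0,0,-0.006,0,0,0,0,0]}}

```text
clock: 3.0
tool_pos: [531.3, -11.5, 79.9]
ee_rot: [[-0.995, 0.018, 0.099], [-0.099, -0.003, -0.995], [-0.018, -1.0, 0.005]]
wrist_force: [1.0, -1.0, 0.6]
width: 0.001
```

```bash
python3 -c "
from h import *
goal([-140,0,68],A-np.pi/2)"
```

```text
t 3.0 tcp unit [-181.5623   -2.0539   79.8974] F unit [ 0.927  -1.0758  0.5649] w 0.0010060115302214091 j6 1.2253055600088345
shift m [-0.0413  0.0126 -0.0021] turn [-0.0052  0.0008 -0.018 ]
```

Call:
{"method": "step_arm", "body": {"commands": [0,0,0,0,0,0]}}

```text
clock: 3.1
tool_pos: [532.4, -11.4, 80.2]
ee_rot: [[-0.995, 0.019, 0.099], [-0.099, -0.004, -0.995], [-0.019, -1.0, 0.005]]
wrist_force: [-0.3, 0.1, -0.1]
width: 0.005
```

```bash
python3 -c "
from h import *
goal([-140,0,66],A-np.pi/2)
for n in('top','side'):cv2.imwrite(f'pics/{n}2.png',cams.camera(n)[:,:,::-1])
t=cv2.imread('pics/top2.png')[90:250,195:385];s=cv2.imread('pics/side2.png')[120:280,160:350]
cv2.imwrite('pics/c2.png',cv2.resize(np.hstack([t,s]),None,fx=2.1,fy=2.1,interpolation=cv2.INTER_CUBIC))
"
```

```text
t 3.1 tcp unit [-180.4685   -2.0876   80.2192] F unit [-0.2715  0.1298 -0.0673] w 0.005164814903053434 j6 1.2255480630585067
shift m [-0.0402  0.015  -0.0021] turn [-0.0054  0.0012 -0.0189]
```

View pics/c2.png

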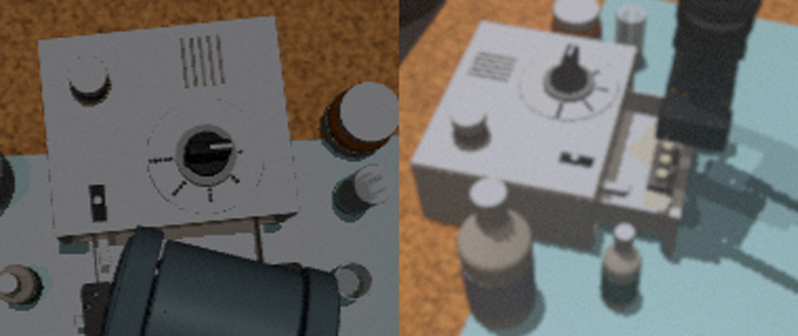

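The side view shows the drawer already moved in with the fingers (the panel's +y corner shifted ~4 px). I'll back off a little, lower, fix the tilt, then push.

Call:
{"method": "step_arm", "body": {"commands": [0.006,0,0,-0.005,0,-0.019,0,0.015,0,0,0,0,0,0,0,0,0,0,0,0,0,0,0,0]}}

```text
clock: 3.6
tool_pos: [523.4, -11.8, 62.5]
ee_rot: [[-0.995, -0.005, 0.099], [-0.099, 0.001, -0.995], [0.005, -1.0, -0.001]]
wrist_force: [0.5, -0.2, 0.1]
width: 0.003
```

```bash
python3 -c "
from h import *
goal([-140,0,66],A-np.pi/2)"
```

```text
t 3.6 tcp unit [-189.475    -1.5943   62.4969] F unit [ 0.4409 -0.1991  0.0991] w 0.0025403338234414744 j6 1.2232366745730252
shift m [-0.0495 -0.0038 -0.0016] turn [0.0011 0.001  0.0052]
```

Call:
{"method": "step_arm", "body": {"commands": [-0.006,-0.002,-0.001,0,0,0.005,-0.006,-0.001,0,0,0,0,-0.005,0,0,0,0,0]}}

```text
clock: 3.9
tool_pos: [540.8, -9.0, 65.4]
ee_rot: [[-0.995, -0.001, 0.098], [-0.098, 0.001, -0.995], [0.001, -1.0, -0.001]]
wrist_force: [-0.1, 0.3, -0.3]
width: 0.003
```

Call:
{"method": "step_arm", "body": {"commands": [-0.005,0,0,0,0,0,-0.005,0,0,0,0,0]}}

```text
clock: 4.1
tool_pos: [552.4, -7.9, 66.0]
ee_rot: [[-0.995, 0.001, 0.098], [-0.098, 0.001, -0.995], [-0.001, -1.0, -0.001]]
wrist_force: [0.5, -0.5, -0.3]
width: 0.006
```

```bash
python3 -c "
from h import *
goal([-140,0,66],A-np.pi/2)"
```

```text
t 4.1 tcp unit [-160.2326   -0.5698   65.9694] F unit [ 0.4382 -0.5638 -0.3185] w 0.006001455438652321 j6 1.2414730590999405
shift m [-0.0202 -0.     -0.0006] turn [ 0.001   0.0006 -0.0007]
```

```bash
cat >> h.py <<'E'
def look(k):
    for n in('top','side'):cv2.imwrite(f'pics/{n}{k}.png',cams.camera(n)[:,:,::-1])
    t=cv2.imread(f'pics/top{k}.png')[90:250,195:385];s=cv2.imread(f'pics/side{k}.png')[120:280,160:350]
    cv2.imwrite(f'pics/c{k}.png',cv2.resize(np.hstack([t,s]),None,fx=2.1,fy=2.1,interpolation=cv2.INTER_CUBIC))
E
python3 -c "
from h import *
look(3)"
```

```text
(no output)
```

View pics/c3.png

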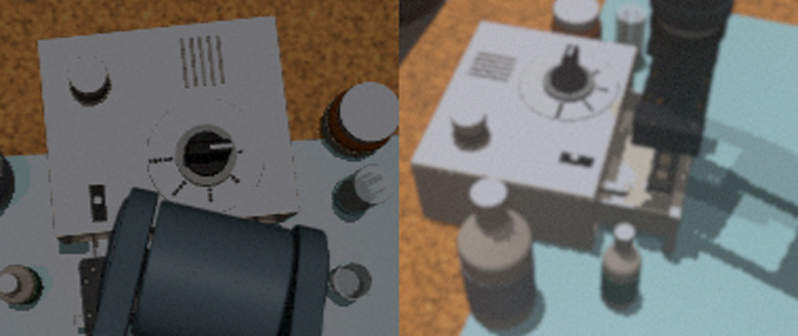

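```bash
python3 -c "
import cv2,numpy as np
v=[cv2.resize(cv2.imread(f'pics/side{k}.png')[165:255,235:325],(396,396),interpolation=cv2.INTER_CUBIC) for k in (0,3)]
cv2.imwrite('pics/c4.png',cv2.convertScaleAbs(np.hstack(v),alpha=1.5))"
```

```text
(no output)
```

View pics/c4.png

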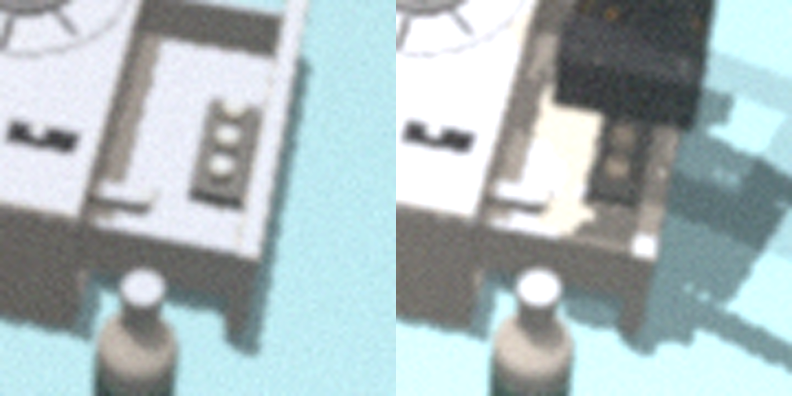

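```bash
python3 -c "
from h import *
s=readout.state();t=s['tool_pos'];R=s['ee_rot'];np.set_printoptions(precision=1,suppress=True)
print(t)
for nm,v in (('tcp',(0,0,0)),('tip',(0,11,0)),('body+front',(-37,-53,-93)),('body+rear',(37,-53,-93)),('b-front',(-37,-53,93)),('b-rear',(37,-53,93))):
  X=t+R@np.array(v,float);print(nm,X,proj('top',X),proj('side',X))
for p in((-187,107,82),(-187,107,12),(-187,-107,82)):print(p,proj('side',U(p)),proj('top',U(p)))
"
python3 -c "
import cv2,numpy as np
t=cv2.imread('pics/top3.png')[150:260,200:370]
cv2.imwrite('pics/c5.png',cv2.convertScaleAbs(cv2.resize(t,None,fx=4.5,fy=4.5,interpolation=cv2.INTER_CUBIC),alpha=1.8))"
```

```text
[552.6  -8.   66. ]
tcp [552.6  -8.   66. ] [282. 227.] [288.6 189.1]
tip [552.7  -8.   55. ] [281.7 227.1] [288.2 192.1]
body+front [580.2  88.1 119.1] [235.  212.7] [267.2 201.2]
body+rear [506.6  80.9 119. ] [238.5 249.9] [301.3 207.7]
b-front [598.6 -96.9 119. ] [327.7 203.3] [282.  144.8]
b-rear [ 524.9 -104.2  118.9] [332.2 240.5] [311.8 149.9]
(-187, 107, 82) [293.7 222.5] [232.1 245. ]
(-187, 107, 12) [290.4 240.4] [234.4 244.2]
(-187, -107, 82) [306.4 156.5] [334.9 234.7]
```

View pics/c5.png

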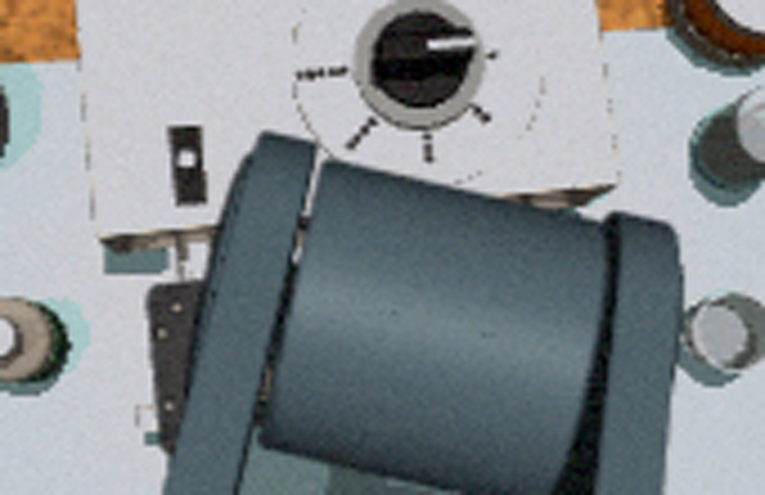

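```bash
python3 -c "
from h import *
np.set_printoptions(precision=1,suppress=True)
print(tri((233.3,214),(272,188)),tri((236,249),(302,193)))
s=readout.state();print(s['tool_pos'],s['wrist_force'],s['joint_torque'],s['width'])
"
python3 -c "
import cv2,numpy as np
v=[cv2.resize(cv2.imread(f'pics/side{k}.png')[90:290,220:420],(396,396),interpolation=cv2.INTER_CUBIC) for k in (1,3)]
cv2.imwrite('pics/c6.png',cv2.convertScaleAbs(np.hstack(v),alpha=2.2))"
```

```text
(array([574. ,  88. , 164.5]), [np.float64(1.3721277677371277), np.float64(1.3721277677373238)]) (array([510.5,  82.7, 167.3]), [np.float64(0.40194039362193557), np.float64(0.4019403936217512)])
[552.6  -8.   66. ] [ 0.3 -1.6  0.1] [  0.1 -44.3 -28.6   0.1  -0.1   0. ] 0.003686664440884582
```

View pics/c6.png

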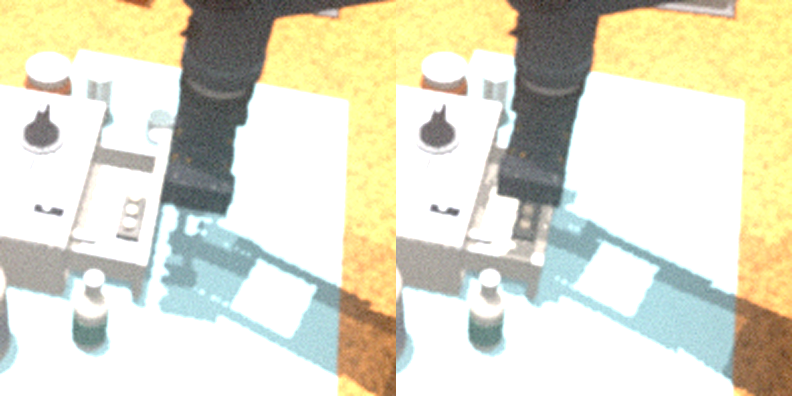

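The drawer hasn't moved: its panel corner in the side view is the same as in the first picture. The body's lower corners triangulate to z≈165, but I expected ~119. I'll lift, retreat and turn so the fingers are visible, then measure the tips.

Call:
{"method": "step_arm", "body": {"commands": [0,-0.04,0,0,0,0,0,-0.04,0,0,0,0,0.045,0,0,0,0,0,0.045,0,0,0,0,0]}}

```text
clock: 4.6
tool_pos: [464.6, -17.6, 148.5]
ee_rot: [[-0.995, 0.001, 0.1], [-0.1, 0.001, -0.995], [-0.001, -1.0, -0.0]]
wrist_force: [-1.4, 0.0, -0.1]
width: 0.004
```

Call:
{"method": "step_arm", "body": {"commands": [0,0,0,0,-0.14,0,0,0,0,0,-0.14,0,0,0,0,0,-0.14,0,0,0,0,0,-0.14,0,0,0,0,0,-0.14,0,0,0,0,0,-0.14,0,0,0,0,0,-0.14,0,0,0,0,0,-0.14,0,0,0,0,0,-0.14,0,0,0,0,0,-0.14,0,0,0,0,0,-0.14,0,0,0,0,0,0,0]}}

```text
clock: 5.8
tool_pos: [457.0, -16.7, 148.8]
ee_rot: [[0.131, -0.001, 0.991], [-0.991, 0.0, 0.131], [-0.0, -1.0, -0.001]]
wrist_force: [-0.2, -0.2, -0.3]
width: 0.005
```

```bash
python3 -c "
from h import *
goal([-226,0,100],A)
look(7)
s=readout.state();t=s['tool_pos'];R=s['ee_rot'];print(t)
for nm,v in (('tcp',(0,0,0)),('tip',(0,11,0))):
  X=t+R@np.array(v,float);print(nm,X,proj('top',X),proj('side',X))
v=[cv2.resize(cv2.imread(f'pics/{n}7.png')[a:a+180,b:b+180],(396,396),interpolation=cv2.INTER_CUBIC) for n,a,b in (('top',150,200),('side',100,230))]
cv2.imwrite('pics/c7.png',cv2.convertScaleAbs(np.hstack(v),alpha=2.2))"
```

```text
t 5.8 tcp unit [-256.0441    0.036   148.7829] F unit [-0.1877 -0.1415 -0.3165] w 0.004542743876020366 j6 -0.4286975695871147
shift m [0.0011 0.0487 0.0301] turn [ 0.0011  0.0336 -0.0005]
[457.081  -16.7333 148.8081]
tcp [457.081  -16.7333 148.8081] [289.1945 276.9956] [335.3308 172.4724]
tip [457.0703 -16.7297 137.8081] [288.8035 276.3841] [334.3726 175.9078]
```

View pics/c7.png

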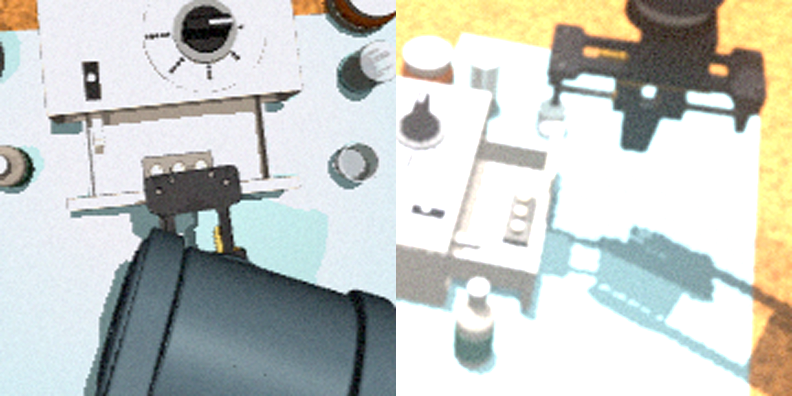

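```bash
python3 -c "
from h import *
np.set_printoptions(precision=1,suppress=True)
c,d=ray('side',(339.5,168))
for y in(-10,-17,-26,-40):print('y',y,c+d*(y-c[1])/d[1])
for z in(138,150,163):print(c+d*(z-c[2])/d[2])
print('cam',c,'topcam',ray('top',(0,0))[0])
# body front corners
print('front edge plate', [plane('top',(266,228),z) for z in(200,215,240)],[plane('top',(309,226),z) for z in(200,215,240)])
print(tri((266,228),(302,113)), tri((266,228),(301.5,143)))
v=cv2.imread('pics/side7.png')[100:180,290:420]
cv2.imwrite('pics/c8.png',cv2.convertScaleAbs(cv2.resize(v,None,fx=6,fy=6,interpolation=cv2.INTER_CUBIC),alpha=2.5))"
```

```text
y -10 [451.3 -10.  171.2]
y -17 [451.1 -17.  164.6]
y -26 [450.9 -26.  156.1]
y -40 [450.6 -40.  142.8]
[450.5 -45.1 138. ]
[450.8 -32.4 150. ]
[451.1 -18.7 163. ]
cam [464.6 581.6 731.6] topcam [537.2  33.7 907.5]
front edge plate [array([548.4,  27.1, 200. ]), array([548.2,  27.2, 215. ]), array([547.8,  27.5, 240. ])] [array([551.8, -49.5, 200. ]), array([551.5, -47.7, 215. ]), array([551. , -44.7, 240. ])]
(array([545.1,  28. , 318.3]), [np.float64(1.452825959672395), np.float64(1.4528259596724065)]) (array([541.7,  26.8, 246.8]), [np.float64(5.976907780294588), np.float64(5.976907780294496)])
```

View pics/c8.png

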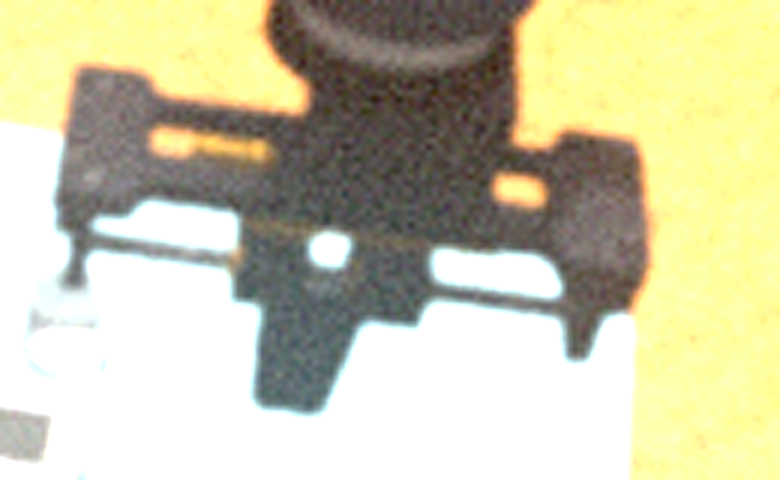

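The fingertip is at side pixel (339.5,168), but the reported pose predicts (334,176). With y≈-10 that puts the shut tips at z≈165–172, about 30 mm higher than stated. I'll check whether that depends on the opening.

Call:
{"method": "step_arm", "body": {"commands": [0,0,0,0,0,0,0,0,0,0,0,0,0,0,0,0,0,0,0,0,0,0,0,0,0,0,0,0,0,0,0,0,0,0,0,0], "fingers": 0.06}}

```text
clock: 6.5
tool_pos: [457.0, -16.7, 148.8]
ee_rot: [[0.118, -0.001, 0.993], [-0.993, 0.0, 0.118], [-0.0, -1.0, -0.001]]
wrist_force: [0.7, -0.5, 0.4]
width: 0.528
```

```bash
python3 -c "
from h import *
goal([-226,0,100],A)
cv2.imwrite('pics/side9.png',cams.camera('side')[:,:,::-1])
s=readout.state();t=s['tool_pos'];R=s['ee_rot'];print(t)
for nm,v in (('tcp',(0,0,0)),('tip',(0,11,0)),('tip+near',(-9,11,30)),('tip-near',(-9,11,-30))):
  X=t+R@np.array(v,float);p=proj('side',X);print(nm,X,p,'crop',(p-[290,100])*6)
v=cv2.imread('pics/side9.png')[100:190,290:420]
cv2.imwrite('pics/c9.png',cv2.convertScaleAbs(cv2.resize(v,None,fx=6,fy=6,interpolation=cv2.INTER_CUBIC),alpha=2.5))"
```

```text
t 6.5 tcp unit [-256.0111    0.0318  148.8251] F unit [ 0.6617 -0.561   0.3795] w 0.5279791460124457 j6 -0.41583391328880964
shift m [0.0007 0.0488 0.0301] turn [ 0.001   0.0208 -0.0004]
[457.0188 -16.7181 148.818 ]
tcp [457.0188 -16.7181 148.818 ] [335.3585 172.4808] crop [272.1509 434.885 ]
tip [457.0076 -16.7146 137.818 ] [334.4002 175.9163] crop [266.4012 455.4976]
tip+near [485.7295  -4.2225 137.7927] [320.5482 176.5898] crop [183.2894 459.5389]
tip-near [426.1524 -11.3336 137.8512] [347.8878 181.0426] crop [347.327  486.2556]
```

View pics/c9.png

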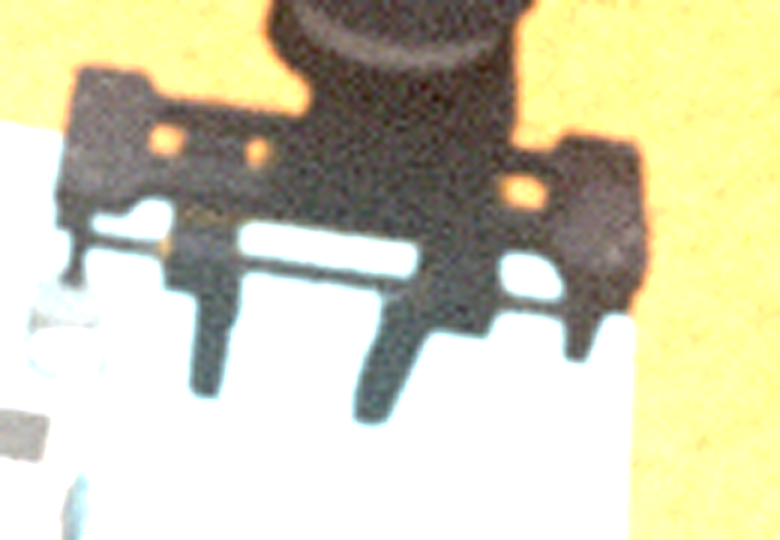

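```bash
python3 -c "
from h import *
np.set_printoptions(precision=1,suppress=True)
for px,y in(((290+205/6,100+393/6),-4.2),((290+372/6,100+420/6),-11.3)):
  c,d=ray('side',px)
  for yy in (y,y-9):print(c+d*(yy-c[1])/d[1])
"
```

```text
[483.8  -4.2 173.2]
[484.  -13.2 164.6]
[425.1 -11.3 173. ]
[424.5 -20.3 164.5]
```

Open, the tips lie at z≈165–173 and x is right within 2 mm, so the real tips sit about 31 mm above where the state implies. A gentle touch on the table beside the drawer will settle it.

Call:
{"method": "step_arm", "body": {"commands": [0,0.03,0,0,0.02,0,0,0.03,0,0,0,0,0,0.03,0,0,0,0,0,0.02,0,0,0,0,0,0,0,0,0,0], "fingers": 0}}

```text
clock: 7.05
tool_pos: [459.5, -17.4, 37.3]
ee_rot: [[0.097, 0.005, 0.995], [-0.995, -0.001, 0.097], [0.002, -1.0, 0.005]]
wrist_force: [0.3, 0.8, -0.1]
width: 0.166
```

```bash
python3 -c "
from h import *
goal([-256,0,0],A)
cv2.imwrite('pics/side10.png',cams.camera('side')[:,:,::-1])
v=cv2.imread('pics/side10.png')[110:240,240:400]
cv2.imwrite('pics/c10.png',cv2.convertScaleAbs(cv2.resize(v,None,fx=4.5,fy=4.5,interpolation=cv2.INTER_CUBIC),alpha=1.8))"
```

```text
t 7.05 tcp unit [-253.6137   -0.9274   37.3453] F unit [ 0.3564  0.8001 -0.0667] w 0.16617063357301795 j6 -0.3945275781446035
shift m [-0.001   0.0373 -0.0026] turn [-0.0046 -0.0005  0.0019]
```

View pics/c10.png

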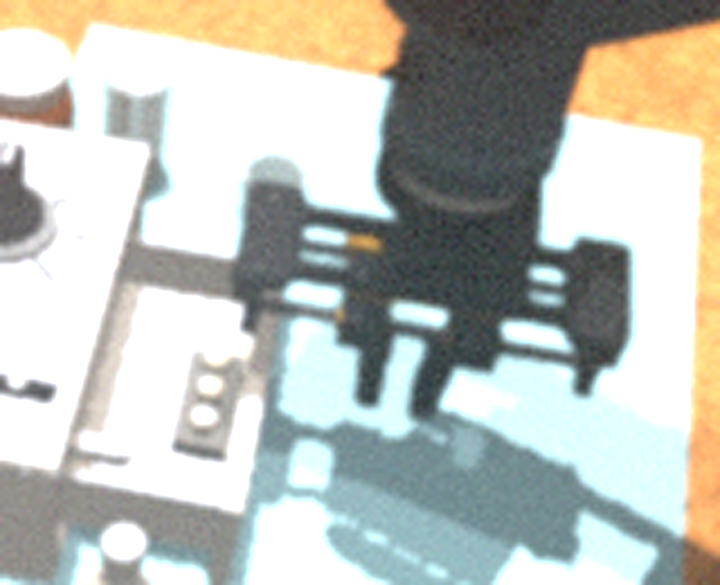

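The tips are visible at crop (370,402) and (425,415). The body's front foot hangs over the drawer, so I retreat before going lower.

Call:
{"method": "step_arm", "body": {"commands": [0,0,-0.03,0,0,0,0,0,-0.03,0,0,0,0,0.02,0,0,0,0,0,0.01,0,0,0,0,0,0,0,0,0,0]}}

```text
clock: 7.6
tool_pos: [405.3, -25.8, 14.1]
ee_rot: [[0.098, 0.018, 0.995], [-0.995, -0.006, 0.098], [0.008, -1.0, 0.017]]
wrist_force: [0.2, -0.5, 0.4]
width: 0.005
```

```bash
python3 -c "
from h import *
goal([-310,0,0],A)
s=readout.state();t=s['tool_pos'];R=s['ee_rot']
cv2.imwrite('pics/side11.png',cams.camera('side')[:,:,::-1])
X=t+R@np.array([0,11.,0]);print(X,(proj('side',X)-[270,120])*4.5)
v=cv2.imread('pics/side11.png')[120:250,270:430]
cv2.imwrite('pics/c11.png',cv2.convertScaleAbs(cv2.resize(v,None,fx=4.5,fy=4.5,interpolation=cv2.INTER_CUBIC),alpha=1.8))"
```

```text
t 7.6 tcp unit [-308.3157   -3.934    14.0768] F unit [ 0.0996 -0.5569  0.4389] w 0.0052321002088216 j6 -0.45692169871022714
shift m [-0.004   0.014  -0.0019] turn [-0.0173  0.0002  0.0079]
[405.5468 -25.8496   3.0788] [338.1032 430.6655]
```

View pics/c11.png

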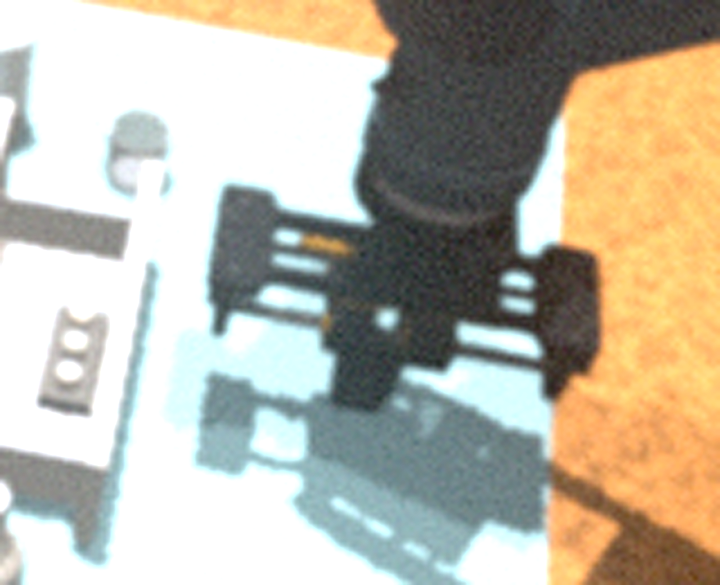

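Call:
{"method": "step_arm", "body": {"commands": [0.004,0.006,0,-0.017,0,0.008,0,0.005,0,0,0,0,0,0,0,0,0,0]}}

```text
clock: 7.95
tool_pos: [409.2, -31.0, 4.5]
ee_rot: [[0.099, 0.003, 0.995], [-0.995, -0.001, 0.099], [0.001, -1.0, 0.003]]
wrist_force: [0.1, -0.2, 0.1]
width: 0.004
```

Call:
{"method": "step_arm", "body": {"commands": [0,0.005,0,0,0,0,0,0,0,0,0,0]}}

```text
clock: 8.15
tool_pos: [409.5, -31.1, -0.9]
ee_rot: [[0.099, 0.003, 0.995], [-0.995, -0.001, 0.099], [0.001, -1.0, 0.003]]
wrist_force: [-0.6, 0.9, -0.3]
width: 0.003
```

Call:
{"method": "step_arm", "body": {"commands": [0,0.005,0,0,0,0,0,0,0,0,0,0]}}

```text
clock: 8.35
tool_pos: [409.4, -30.9, -6.4]
ee_rot: [[0.099, 0.002, 0.995], [-0.995, -0.001, 0.099], [0.001, -1.0, 0.002]]
wrist_force: [1.1, 0.2, -0.3]
width: 0.006
```

Call:
{"method": "step_arm", "body": {"commands": [0,0.004,0,0,0,0,0,0,0,0,0,0]}}

```text
clock: 8.55
tool_pos: [409.3, -30.8, -10.9]
ee_rot: [[0.099, 0.002, 0.995], [-0.995, -0.001, 0.099], [0.001, -1.0, 0.002]]
wrist_force: [0.8, -0.7, -1.0]
width: 0.001
```

Call:
{"method": "step_arm", "body": {"commands": [0,0.003,0,0,0,0,0,0,0,0,0,0]}}

```text
clock: 8.75
tool_pos: [409.3, -30.8, -14.1]
ee_rot: [[0.099, 0.002, 0.995], [-0.995, -0.001, 0.099], [0.001, -1.0, 0.002]]
wrist_force: [0.5, -0.5, -0.2]
width: 0.003
```

Call:
{"method": "step_arm", "body": {"commands": [0,0.003,0,0,0,0,0,0,0,0,0,0]}}

```text
clock: 8.95
tool_pos: [409.3, -30.8, -17.3]
ee_rot: [[0.099, 0.002, 0.995], [-0.995, -0.001, 0.099], [0.001, -1.0, 0.002]]
wrist_force: [-0.2, 0.2, 0.1]
width: 0.009
```

Call:
{"method": "step_arm", "body": {"commands": [0,0.003,0,0,0,0,0,0,0,0,0,0]}}

```text
clock: 9.15
tool_pos: [410.0, -31.1, -19.8]
ee_rot: [[0.099, 0.003, 0.995], [-0.995, -0.001, 0.099], [0.001, -1.0, 0.003]]
wrist_force: [-0.1, -0.5, 0.1]
width: 0.01
```

Call:
{"method": "step_arm", "body": {"commands": [0,0.002,0,0,0,0]}}

```text
clock: 9.25
tool_pos: [410.1, -31.1, -20.0]
ee_rot: [[0.1, 0.001, 0.995], [-0.995, -0.001, 0.1], [0.001, -1.0, 0.001]]
wrist_force: [-20.2, 5.7, 65.9]
width: 0.005
```

```bash
python3 -c "
from h import *
goal([-310,0,0],A)
s=readout.state();t=s['tool_pos'];R=s['ee_rot'];print(s['joint_torque'],s['joint_pos'])
cv2.imwrite('pics/side12.png',cams.camera('side')[:,:,::-1])
X=t+R@np.array([0,11.,0]);print(X,(proj('side',X)-[270,120])*4.5)
v=cv2.imread('pics/side12.png')[120:250,270:430]
cv2.imwrite('pics/c12.png',cv2.convertScaleAbs(cv2.resize(v,None,fx=4.5,fy=4.5,interpolation=cv2.INTER_CUBIC),alpha=1.8))"
```

```text
t 9.25 tcp unit [-304.0999   -9.7191  -20.0051] F unit [-19.5154   7.682   65.9309] w 0.005262892200602658 j6 -0.46614810641736865
shift m [-0.0097 -0.02   -0.0059] turn [-0.0014  0.0021  0.0009]
[ -1.4763 -13.347  -16.7039   0.5374  -6.4067  -0.0114] [-0.3661  0.2232  2.149  -0.0002  0.7678 -0.4661]
[410.1267 -31.1344 -31.005 ] [318.7699 457.6952]
```

View pics/c12.png

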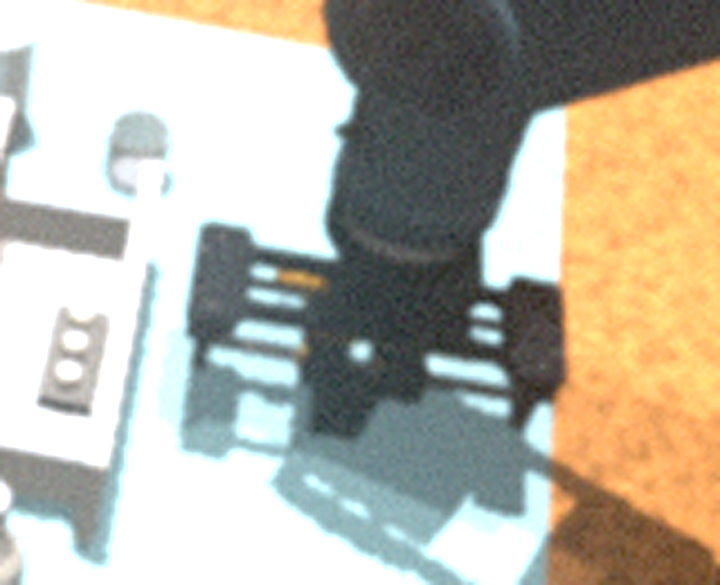

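The table contact came at reported z = -20 (a short 66 N spike), so real tip height = reported z + 20, in line with the vision. From here on I plan with that. For the push I want the tips at about 70 mm so the gripper's feet, about 40 mm above the tips, clear the unit's top. I also use small steps, because the arm is stiff.

Call:
{"method": "step_arm", "body": {"commands": [0,-0.035,0,0,0,0,0,-0.035,0,0,0.14,0,0,0,0,0,0.14,0,0,0,0,0,0.14,0,0,0,0,0,0.14,0,0,0,0,0,0.14,0,0,0,0,0,0.14,0,0,0,0,0,0.14,0,0,0,0,0,0.14,0,0,0,0,0,0.14,0,0,0,0,0,0.14,0,0,0,0,0,0.14,0]}}

```text
clock: 10.5
tool_pos: [410.1, -31.1, 52.1]
ee_rot: [[-0.998, 0.002, 0.07], [-0.07, -0.001, -0.998], [-0.002, -1.0, 0.001]]
wrist_force: [0.0, -0.6, 0.2]
width: 0.002
```

```bash
python3 -c "
from h import *
goal([-226,0,50],A-np.pi/2)"
```

```text
t 10.5 tcp unit [-304.0624   -9.7114   52.1306] F unit [-0.0339 -0.6053  0.2135] w 0.0023523259374682304 j6 1.1351863910109037
shift m [-0.0778  0.0023 -0.0119] turn [-0.0012 -0.0283 -0.0022]
```

Call:
{"method": "step_arm", "body": {"commands": [0,0,-0.01,0,-0.028,0,-0.02,0,0,0,0,0,-0.02,0,0,0,0,0,-0.015,0,0,0,0,0,0,0,0,0,0,0]}}

```text
clock: 11.0
tool_pos: [464.5, -12.2, 51.2]
ee_rot: [[-0.993, 0.001, 0.118], [-0.118, -0.0, -0.993], [-0.001, -1.0, 0.0]]
wrist_force: [-0.6, -0.1, 0.7]
width: 0.003
```

```bash
python3 -c "
from h import *
goal([-206,0,50],A-np.pi/2)
look(13)"
```

```text
t 11.0 tcp unit [-248.1167    3.7968   51.1603] F unit [-0.6429 -0.0847  0.6523] w 0.002658928062777895 j6 1.1695040544211417
shift m [-0.042   0.0012  0.0047] turn [-0.0001  0.0204 -0.0009]
```

View pics/c13.png

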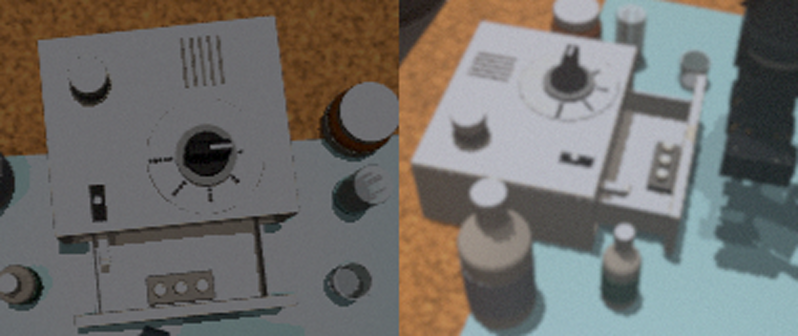

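Drawer and bystanders are unchanged and the gripper is clear in front of the panel. Now I approach to about 15 mm from the panel.

Call:
{"method": "step_arm", "body": {"commands": [-0.012,0.001,0.004,0,0.02,0,-0.012,0,0,0,0,0,0,0,0,0,0,0]}}

```text
clock: 11.4
tool_pos: [486.7, -13.3, 49.2]
ee_rot: [[-0.995, -0.003, 0.097], [-0.097, 0.001, -0.995], [0.003, -1.0, -0.001]]
wrist_force: [-1.1, -1.1, -0.1]
width: 0.003
```

```bash
python3 -c "
from h import *
goal([-206,0,50],A-np.pi/2)"
```

```text
t 11.4 tcp unit [-226.0837    0.557    49.2277] F unit [-1.1605 -1.002  -0.1176] w 0.002750498722407574 j6 1.2017345209995451
shift m [-0.0201 -0.0008  0.0005] turn [ 0.001  -0.0006  0.0025]
```

Call:
{"method": "step_arm", "body": {"commands": [-0.005,0,0,0,0,0,-0.005,0,0,0,0,0,-0.005,0,0,0,0,0]}}

```text
clock: 11.7
tool_pos: [502.0, -11.7, 48.9]
ee_rot: [[-0.995, -0.004, 0.097], [-0.097, 0.001, -0.995], [0.004, -1.0, -0.001]]
wrist_force: [-0.7, -0.2, 1.0]
width: 0.008
```

Call:
{"method": "step_arm", "body": {"commands": [-0.003,0,0,0,0,0,-0.003,0,0,0,0,0,-0.003,0,0,0,0,0,-0.003,0,0,0,0,0]}}

```text
clock: 12.1
tool_pos: [515.2, -10.4, 48.8]
ee_rot: [[-0.995, -0.004, 0.098], [-0.098, 0.001, -0.995], [0.004, -1.0, -0.001]]
wrist_force: [0.2, -0.2, -0.1]
width: 0.005
```

```bash
python3 -c "
from h import *
goal([-160,0,50],A-np.pi/2)"
```

```text
t 12.1 tcp unit [-197.5104    0.615    48.8224] F unit [ 0.1689 -0.1898 -0.0545] w 0.004570560578577865 j6 1.2219443141154849
shift m [-0.0375 -0.0013  0.0006] turn [ 0.0014 -0.      0.0037]
```

Call:
{"method": "step_arm", "body": {"commands": [-0.003,0,0,0,0,0,-0.003,0,0,0,0,0,-0.003,0,0,0,0,0,-0.003,0,0,0,0,0,-0.003,0,0,0,0,0]}}

```text
clock: 12.6
tool_pos: [523.8, -9.4, 48.0]
ee_rot: [[-0.995, -0.021, 0.099], [-0.099, 0.0, -0.995], [0.021, -1.0, -0.002]]
wrist_force: [-5.7, -1.5, 5.4]
width: 0.006
```

```bash
python3 -c "
from h import *
goal([-160,0,50],A-np.pi/2)
look(14)"
```

```text
t 12.6 tcp unit [-188.8275    0.817    48.0071] F unit [-5.8037 -0.9131  5.4374] w 0.0057659758196497825 j6 1.2327303464082127
shift m [-0.0288 -0.0026  0.0009] turn [0.0022 0.0016 0.0205]
```

View pics/c14.png

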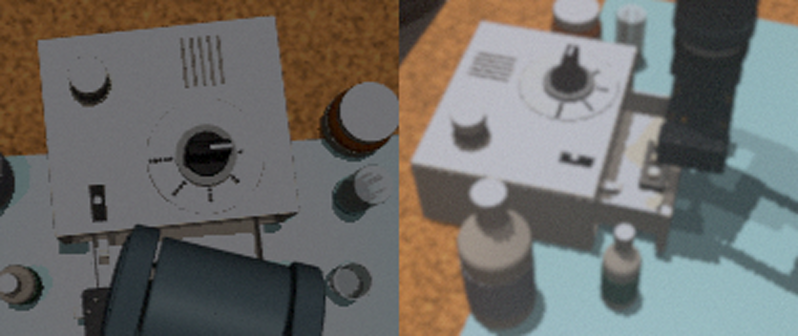

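The drawer is now moving with the fingers (panel corner in side crop from ~(687,213) to (667,208)) at ~6 N. I'll continue while trimming the tilt.

Call:
{"method": "step_arm", "body": {"commands": [-0.003,-0.001,0,0,0,0.01,-0.003,-0.001,0,0,0,0.01,-0.003,0,0,0,0,0.005,-0.003,0,0,0,0,0.005]}}

```text
clock: 13.1
tool_pos: [531.0, -8.5, 47.3]
ee_rot: [[-0.995, -0.0, 0.1], [-0.1, 0.003, -0.995], [-0.0, -1.0, -0.003]]
wrist_force: [-7.7, -1.0, 5.3]
width: 0.006
```

```bash
python3 -c "
from h import *
goal([-160,0,50],A-np.pi/2)"
```

```text
t 13.1 tcp unit [-181.5894    0.9942   47.3216] F unit [-7.7167 -0.2586  5.3013] w 0.006365426878173976 j6 1.2272335072517744
shift m [-0.0216 -0.0027  0.001 ] turn [ 0.0031  0.0021 -0.0002]
```

Call:
{"method": "step_arm", "body": {"commands": [-0.003,-0.001,0,0,0,0.005,-0.003,0,0,0,0,0.005,-0.003,0,0,0,0,0.005]}}

```text
clock: 13.4
tool_pos: [535.8, -7.8, 46.9]
ee_rot: [[-0.995, 0.006, 0.1], [-0.1, 0.004, -0.995], [-0.007, -1.0, -0.004]]
wrist_force: [-4.9, -0.8, 4.6]
width: 0.006
```

```bash
python3 -c "
from h import *
goal([-160,0,50],A-np.pi/2)"
```

```text
t 13.4 tcp unit [-176.7416    1.1679   46.8684] F unit [-4.9693 -0.3173  4.5831] w 0.006077080122291635 j6 1.2263138212929618
shift m [-0.0168 -0.003   0.0012] turn [ 0.0038  0.0026 -0.0068]
```

```bash
python3 -c "
from h import *
look(15)
for d in (72,60,52,45):
  p=[-115-d,107,82];print(d,proj('side',U(p)),(proj('side',U(p))-[225,130])*4)
v=[cv2.resize(cv2.imread(f'pics/side{k}.png')[130:260,225:325],None,fx=4,fy=4,interpolation=cv2.INTER_CUBIC) for k in (13,15)]
cv2.imwrite('pics/c16.png',cv2.convertScaleAbs(np.hstack(v),alpha=1.7))"
```

```text
72 [293.66483833 222.52668412] [274.65935333 370.10673649]
60 [288.22420598 221.45255893] [252.89682393 365.81023571]
52 [284.60928417 220.73887744] [238.4371367  362.95550976]
45 [281.4541757  220.11597531] [225.81670279 360.46390122]
```

View pics/c16.png

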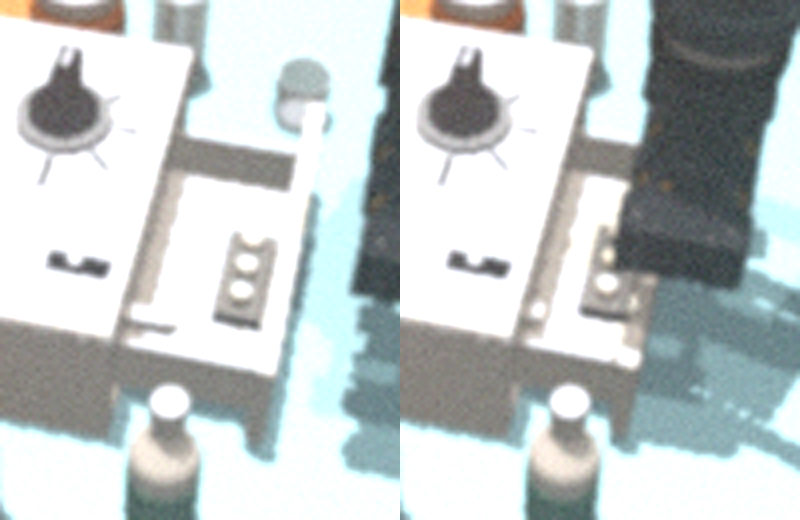

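The panel corner is at ≈(240,362) in the crop, so the drawer is out ≈53 mm, consistent with the TCP at -177 and a finger half-width of 9. I'll continue.

Call:
{"method": "step_arm", "body": {"commands": [-0.003,-0.001,0.001,0,0,0,-0.003,-0.001,0,0,0,-0.003,-0.003,-0.001,0,0,0,0]}}

```text
clock: 13.8
tool_pos: [540.0, -7.3, 47.0]
ee_rot: [[-0.995, -0.007, 0.101], [-0.101, 0.006, -0.995], [0.007, -1.0, -0.006]]
wrist_force: [-7.4, -4.3, -1.0]
width: 0.004
```

Call:
{"method": "step_arm", "body": {"commands": [-0.003,-0.001,0,0,0,0,-0.003,-0.001,0,0,0,0,-0.003,0,0,0,0,0]}}

```text
clock: 14.1
tool_pos: [544.6, -6.8, 46.8]
ee_rot: [[-0.995, -0.018, 0.101], [-0.101, 0.005, -0.995], [0.017, -1.0, -0.007]]
wrist_force: [-7.6, -1.3, 6.7]
width: 0.001
```

```bash
python3 -c "
from h import *
goal([-160,0,50],A-np.pi/2)"
```

```text
t 14.1 tcp unit [-167.8794    1.3404   46.8073] F unit [-7.6808 -0.5742  6.7127] w 0.0011963338152691672 j6 1.2375166960464687
shift m [-0.0078 -0.0033  0.0013] turn [0.0071 0.0033 0.017 ]
```

Call:
{"method": "step_arm", "body": {"commands": [-0.003,-0.001,0,0.003,0,0.008,-0.003,-0.001,0,0.003,0,0.008,-0.003,-0.001,0,0,0,0.005,-0.003,0,0,0,0,0.005]}}

```text
clock: 14.5
tool_pos: [550.9, -6.3, 46.4]
ee_rot: [[-0.995, -0.004, 0.101], [-0.101, 0.002, -0.995], [0.004, -1.0, -0.002]]
wrist_force: [-4.9, -0.8, 4.2]
width: 0.003
```

Call:
{"method": "step_arm", "body": {"commands": [-0.003,-0.001,0,0,0,0.005,-0.003,-0.001,0,0,0,0.004]}}

```text
clock: 14.7
tool_pos: [553.5, -5.9, 46.4]
ee_rot: [[-0.995, -0.003, 0.102], [-0.102, 0.002, -0.995], [0.002, -1.0, -0.003]]
wrist_force: [-4.4, -3.7, -1.2]
width: 0.006
```

```bash
python3 -c "
from h import *
goal([-160,0,50],A-np.pi/2)"
```

```text
t 14.7 tcp unit [-158.8977    1.3314   46.422 ] F unit [-4.7809 -3.2403 -1.1571] w 0.005923531629365777 j6 1.2415967212853838
shift m [ 0.0011 -0.0036  0.0013] turn [0.0027 0.0038 0.0023]
```

Call:
{"method": "step_arm", "body": {"commands": [-0.003,-0.001,0,0,0,0.004,-0.003,-0.001,0,0,0,0.004]}}

```text
clock: 14.9
tool_pos: [556.2, -5.6, 46.4]
ee_rot: [[-0.995, -0.002, 0.102], [-0.102, 0.003, -0.995], [0.002, -1.0, -0.003]]
wrist_force: [-6.8, -3.2, -0.4]
width: 0.006
```

Call:
{"method": "step_arm", "body": {"commands": [-0.003,-0.001,0,0,0,0.004,-0.003,-0.001,0,0,0,0.004]}}

```text
clock: 15.1
tool_pos: [559.2, -5.4, 46.4]
ee_rot: [[-0.995, -0.001, 0.102], [-0.102, 0.004, -0.995], [0.0, -1.0, -0.004]]
wrist_force: [-4.9, -2.4, -1.1]
width: 0.003
```

Call:
{"method": "step_arm", "body": {"commands": [-0.003,-0.001,0,0,0,0.004,-0.003,-0.001,0,0,0,0.004]}}

```text
clock: 15.3
tool_pos: [562.2, -5.0, 46.4]
ee_rot: [[-0.995, 0.0, 0.102], [-0.102, 0.005, -0.995], [-0.001, -1.0, -0.005]]
wrist_force: [-4.2, -1.3, -1.2]
width: 0.004
```

```bash
cat >> h.py <<'E'
def pin(k):
    cv2.imwrite(f'pics/side{k}.png',cams.camera('side')[:,:,::-1])
    v=[cv2.resize(cv2.imread(f'pics/side{j}.png')[160:250,215:305],(390,390),interpolation=cv2.INTER_CUBIC) for j in (0,k)]
    cv2.imwrite(f'pics/p{k}.png',cv2.convertScaleAbs(np.hstack(v),alpha=1.7))
E
python3 -c "
from h import *
goal([-160,0,50],A-np.pi/2);pin(17)"
```

```text
t 15.3 tcp unit [-150.1516    1.3839   46.4317] F unit [-4.3231 -0.8511 -1.1762] w 0.003696691670374397 j6 1.2430410478686098
shift m [ 0.0099 -0.0036  0.0013] turn [ 0.0048  0.0039 -0.001 ]
```

View pics/p17.png

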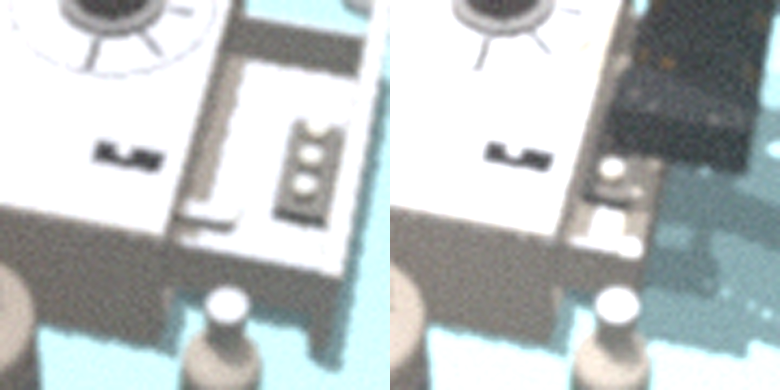

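The pin is still up (bright blob in the slot at (517,152)) and the drawer is about 26 mm out. I'll continue in short bursts.

Call:
{"method": "step_arm", "body": {"commands": [-0.003,0,0,0,0,0.003,-0.003,0,0,0,0,0.003]}}

```text
clock: 15.55
tool_pos: [567.1, -4.5, 46.2]
ee_rot: [[-0.995, 0.004, 0.102], [-0.102, 0.006, -0.995], [-0.004, -1.0, -0.005]]
wrist_force: [-6.9, -2.1, 5.3]
width: 0.005
```

Call:
{"method": "step_arm", "body": {"commands": [-0.003,0,0,0,0,0.003,-0.003,0,0,0,0,0.003]}}

```text
clock: 15.75
tool_pos: [569.8, -4.2, 46.2]
ee_rot: [[-0.995, 0.001, 0.102], [-0.102, 0.006, -0.995], [-0.002, -1.0, -0.006]]
wrist_force: [-14.8, -2.8, 12.5]
width: 0.004
```

```bash
python3 -c "
from h import *
goal([-160,0,50],A-np.pi/2);pin(18)"
```

```text
t 15.75 tcp unit [-142.5744    1.4541   46.1858] F unit [-15.043   -1.3577  12.477 ] w 0.00413731043369968 j6 1.2454875386000115
shift m [ 0.0174 -0.0039  0.0014] turn [ 0.0056  0.0045 -0.0018]
```

View pics/p18.png

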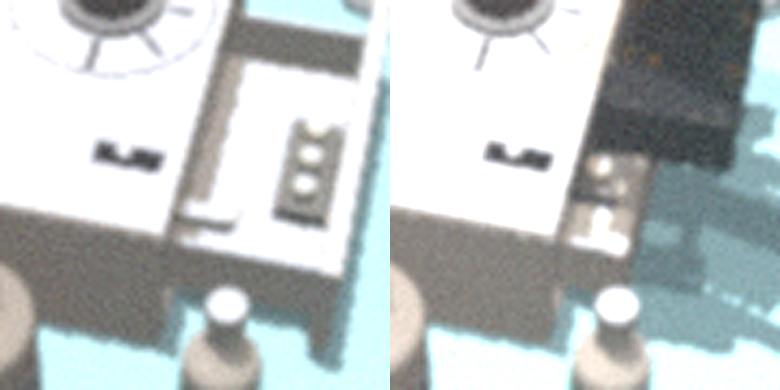

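The force rose to 15 N with the drawer ≈18–19 mm out: it's at the detent, pin still up. I'll continue one small row at a time.

Call:
{"method": "step_arm", "body": {"commands": [-0.002,-0.001,0,0,0,0]}}

```text
clock: 15.9
tool_pos: [570.0, -4.1, 46.5]
ee_rot: [[-0.995, -0.003, 0.102], [-0.102, 0.006, -0.995], [0.002, -1.0, -0.006]]
wrist_force: [-6.4, -2.6, -4.8]
width: 0.007
```

Call:
{"method": "step_arm", "body": {"commands": [-0.002,-0.001,0,0,0,0]}}

```text
clock: 16.0
tool_pos: [569.9, -4.1, 46.4]
ee_rot: [[-0.995, -0.007, 0.103], [-0.103, 0.006, -0.995], [0.007, -1.0, -0.006]]
wrist_force: [-7.5, -1.8, -1.8]
width: 0.005
```

Call:
{"method": "step_arm", "body": {"commands": [-0.0025,-0.001,0,0,0,0]}}

```text
clock: 16.1
tool_pos: [570.0, -4.1, 46.5]
ee_rot: [[-0.995, -0.013, 0.103], [-0.103, 0.005, -0.995], [0.012, -1.0, -0.007]]
wrist_force: [-12.0, -3.7, 3.2]
width: 0.005
```

Call:
{"method": "step_arm", "body": {"commands": [-0.004,0,0,0,0,0.012]}}

```text
clock: 16.2
tool_pos: [571.3, -3.9, 46.1]
ee_rot: [[-0.995, -0.007, 0.103], [-0.103, 0.006, -0.995], [0.007, -1.0, -0.007]]
wrist_force: [-10.6, -2.3, 10.5]
width: 0.005
```

Call:
{"method": "step_arm", "body": {"commands": [-0.004,0,0,0,0,0.008]}}

```text
clock: 16.3
tool_pos: [574.1, -3.7, 46.0]
ee_rot: [[-0.995, -0.002, 0.103], [-0.103, 0.007, -0.995], [0.001, -1.0, -0.007]]
wrist_force: [-7.4, -1.5, 3.9]
width: 0.007
```

```bash
python3 -c "
from h import *
goal([-160,0,50],A-np.pi/2);pin(19)"
```

```text
t 16.3 tcp unit [-138.2416    1.5669   46.0431] F unit [-7.5092 -0.7392  3.9086] w 0.006956912149739639 j6 1.2465048823242146
shift m [ 0.0218 -0.0039  0.0014] turn [0.0074 0.0053 0.0013]
```

View pics/p19.png

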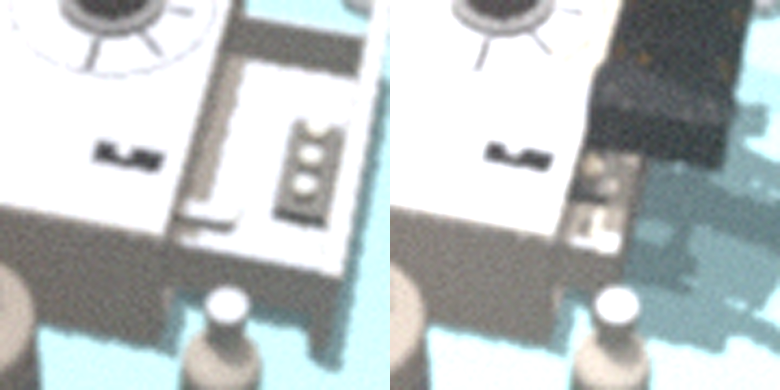

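Call:
{"method": "step_arm", "body": {"commands": [-0.004,0,0,0,0,0.005]}}

```text
clock: 16.45
tool_pos: [579.4, -3.1, 46.2]
ee_rot: [[-0.995, 0.006, 0.103], [-0.103, 0.008, -0.995], [-0.007, -1.0, -0.007]]
wrist_force: [-1.7, -0.2, -0.2]
width: 0.003
```

Call:
{"method": "step_arm", "body": {"commands": [-0.004,0,0,0,0,0.005]}}

```text
clock: 16.55
tool_pos: [581.6, -2.8, 46.1]
ee_rot: [[-0.995, 0.006, 0.103], [-0.103, 0.008, -0.995], [-0.007, -1.0, -0.008]]
wrist_force: [-23.7, -4.2, 19.3]
width: 0.006
```

```bash
python3 -c "
from h import *
goal([-160,0,50],A-np.pi/2);pin(20)"
```

```text
t 16.55 tcp unit [-130.6594    1.6441   46.111 ] F unit [-24.0397  -1.8525  19.3402] w 0.00630357482664657 j6 1.2472923608643924
shift m [ 0.0293 -0.0041  0.0015] turn [ 0.0076  0.0054 -0.0071]
```

View pics/p20.png

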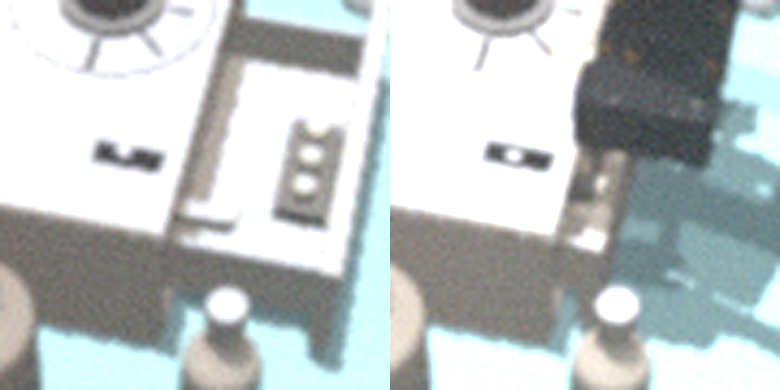

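The pin blob is now a flat spot inside the slot at (514,156), with dark on both sides. The force fell to ~2 N and then the stop pushed back with 24 N, so it clicked. I'll back off without lifting and verify.

Call:
{"method": "step_arm", "body": {"commands": [0.01,0,0,0,0,0,0.02,0,0,0,0,0,0.03,0,0,0,0,0,0.03,0,0,0,0,0,0,-0.05,0,0,0,0,0,-0.05,0,0,0,0,0,-0.05,0,0,0,0]}}

```text
clock: 17.3
tool_pos: [484.7, -11.5, 191.1]
ee_rot: [[-0.995, 0.002, 0.103], [-0.103, 0.013, -0.995], [-0.004, -1.0, -0.013]]
wrist_force: [1.2, -0.4, 0.1]
width: 0.003
```

```bash
python3 -c "
from h import *
goal([-226,0,180],A);pin(21);look(22)"
```

```text
t 17.3 tcp unit [-227.914     2.537   191.1105] F unit [ 1.1268 -0.4928  0.0777] w 0.0028000245781208597 j6 1.1849056462045673
shift m [-0.0019  0.0111  0.0027] turn [ 0.0075 -1.5654 -0.013 ]
```

View pics/p21.png

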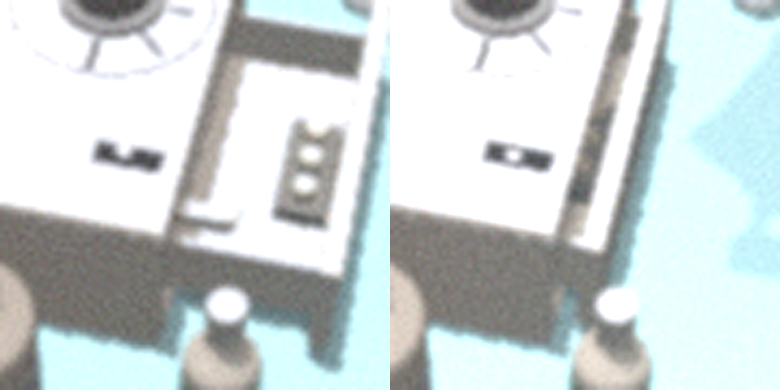

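View pics/c22.png

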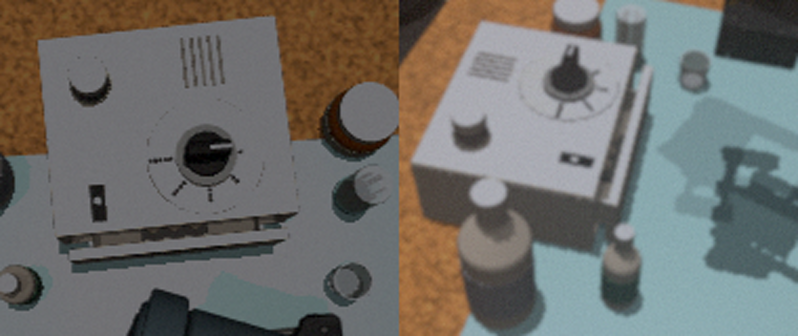

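Drawer is home: the pin is flat in its slot, a narrow even gap remains, and the bystanders haven't moved. The pointer is still along -y, so the selector is at 0. Next I turn the tool to the bar's heading, open the jaws and go above the selector.

Call:
{"method": "step_arm", "body": {"commands": [0,0,0,0.007,-0.14,-0.013,0,0,0,0,-0.14,0,0,0,0,0,-0.14,0,0,0,0,0,-0.14,0,0,0,0,0,-0.14,0,0,0,0,0,-0.14,0,0,0,0,0,-0.14,0,0,0,0,0,-0.14,0,0,0,0,0,-0.14,0,0,0,0,0,-0.14,0,0,0,0,0,-0.14,0,0,0,0,0,0,0], "fingers": 0.06}}

```text
clock: 18.65
tool_pos: [485.5, -9.0, 177.2]
ee_rot: [[0.137, -0.008, 0.991], [-0.991, 0.008, 0.137], [-0.009, -1.0, -0.007]]
wrist_force: [-0.1, -0.2, 0.1]
width: 0.683
```

```bash
python3 -c "
from h import *
goal([-35,-35,160],A)"
```

```text
t 18.65 tcp unit [-226.8685    4.9454  177.2373] F unit [-0.0687 -0.1733  0.1463] w 0.6834533598931254 j6 -0.4069996328090796
shift m [0.0476 0.0155 0.1903] turn [ 0.0067  0.0393 -0.0092]
```

Call:
{"method": "step_arm", "body": {"commands": [0,0,0,0.007,0.039,-0.009,0.01,0,0.04,0,0,0,0.01,0,0.04,0,0,0,0.01,0,0.04,0,0,0,0.005,0,0.035,0,0,0,0.005,0,0.02,0,0,0,0,0,0,0,0,0]}}

```text
clock: 19.35
tool_pos: [665.0, -32.2, 165.0]
ee_rot: [[0.068, -0.009, 0.998], [-0.998, 0.004, 0.068], [-0.005, -1.0, -0.008]]
wrist_force: [-0.8, 0.7, 0.4]
width: 0.679
```

```bash
python3 -c "
from h import *
goal([-35,-35,160],A)"
```

```text
t 19.35 tcp unit [-50.5872 -35.7649 164.981 ] F unit [-0.7385  0.7551  0.3727] w 0.6791553393248443 j6 -0.29553685349117753
shift m [-0.0012  0.0049  0.0156] turn [ 0.0084 -0.0304 -0.0049]
```

Call:
{"method": "step_arm", "body": {"commands": [-0.001,0,0.015,0.008,-0.03,-0.005,0,0,0,0,0,0,0,0,0,0,0,0]}}

```text
clock: 19.65
tool_pos: [676.9, -29.4, 160.9]
ee_rot: [[0.091, -0.006, 0.996], [-0.996, 0.001, 0.091], [-0.002, -1.0, -0.006]]
wrist_force: [0.5, -0.2, -0.2]
width: 0.683
```

```bash
python3 -c "
from h import *
goal([-35,-35,100],A)
s=readout.state();t=s['tool_pos'];R=s['ee_rot']
cv2.imwrite('pics/side23.png',cams.camera('side')[:,:,::-1])
o=np.array([175,70])
for v in((9,-20,30),(-9,-20,30),(-9,-20,-30),(-9,-20,0)):
  X=t+R@np.array(v,float);print(v,X,(proj('side',X)-o)*5)
for p in((-35,-35,144),(-35,-35,112),(-35,-14,144),(-35,-56,144)):print(p,(proj('side',U(p))-o)*5)
v=cv2.imread('pics/side23.png')[70:190,175:325]
cv2.imwrite('pics/c23.png',cv2.convertScaleAbs(cv2.resize(v,None,fx=5,fy=5,interpolation=cv2.INTER_CUBIC),alpha=2))"
```

```text
t 19.65 tcp unit [-38.3742 -34.0742 160.8706] F unit [ 0.4621 -0.2585 -0.1629] w 0.6833895248211469 j6 -0.3091694453137732
shift m [0.001  0.0608 0.0038] turn [ 0.0061 -0.0069 -0.002 ]
(9, -20, 30) [707.7634 -35.6285 180.6678] [282.0281 303.2291]
(-9, -20, 30) [706.1268 -17.7031 180.7036] [271.487  327.9899]
(-9, -20, -30) [646.3765 -23.1592 181.0726] [400.1901 349.776 ]
(-9, -20, 0) [676.2517 -20.4311 180.8881] [335.5042 338.8264]
(-35, -35, 144) [333.7162 384.2656]
(-35, -35, 112) [333.5409 433.6611]
(-35, -14, 144) [322.779  413.9756]
(-35, -56, 144) [344.3204 355.4601]
```

View pics/c23.png

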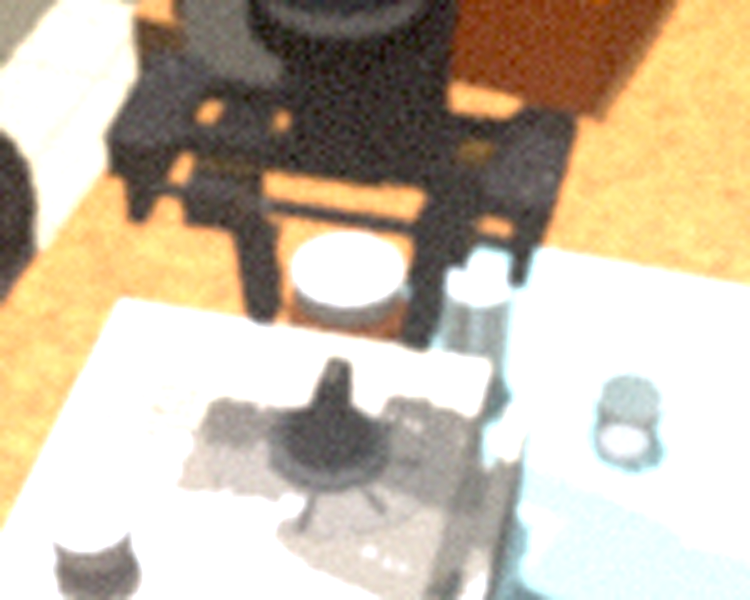

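The tips are at (263,320) and (420,343), matching the +20 mm correction within ~2 mm, and they straddle the bar (top near (338,362)). I'll lower to tips ≈119 mm.

Call:
{"method": "step_arm", "body": {"commands": [0.001,0.02,0.003,0.006,-0.007,-0.002,0,0.02,0,0,0,0,0,0.01,0,0,0,0,0,0,0,0,0,0,0,0,0,0,0,0]}}

```text
clock: 20.2
tool_pos: [677.3, -29.9, 111.8]
ee_rot: [[0.094, 0.001, 0.996], [-0.996, -0.0, 0.094], [0.0, -1.0, 0.001]]
wrist_force: [-0.4, -0.1, 0.2]
width: 0.679
```

```bash
python3 -c "
from h import *
goal([-35,-35,100],A)"
```

```text
t 20.2 tcp unit [-38.0721 -34.6027 111.8125] F unit [-0.4502 -0.0444  0.2351] w 0.6793583366068711 j6 -0.312504842374309
shift m [0.0004 0.0118 0.0031] turn [-0.0012 -0.0043  0.0003]
```

Call:
{"method": "step_arm", "body": {"commands": [0,0.006,0.003,0,0,0,0,0.004,0,0,0,0,0,0,0,0,0,0]}}

```text
clock: 20.5
tool_pos: [681.7, -29.8, 103.6]
ee_rot: [[0.093, 0.005, 0.996], [-0.996, -0.001, 0.093], [0.001, -1.0, 0.005]]
wrist_force: [1.3, -0.5, -0.2]
width: 0.684
```

Call:
{"method": "step_arm", "body": {"commands": [0,0,0,0,0,0,0,0,0,0,0,0,0,0,0,0,0,0,0,0,0,0,0,0,0,0,0,0,0,0,0,0,0,0,0,0,0,0,0,0,0,0,0,0,0,0,0,0], "fingers": 0, "grip_force": 25}}

```text
clock: 21.3
tool_pos: [683.7, -29.6, 104.7]
ee_rot: [[0.093, 0.009, 0.996], [-0.996, -0.001, 0.093], [0.002, -1.0, 0.009]]
wrist_force: [1.6, -0.1, 0.3]
width: 0.156
```

```bash
python3 -c "
from h import *
goal([-35,-35,100],A)
cv2.imwrite('pics/side24.png',cams.camera('side')[:,:,::-1])
v=cv2.imread('pics/side24.png')[70:190,175:325]
cv2.imwrite('pics/c24.png',cv2.convertScaleAbs(cv2.resize(v,None,fx=5,fy=5,interpolation=cv2.INTER_CUBIC),alpha=2))"
```

```text
t 21.3 tcp unit [-31.6334 -35.0057 104.6967] F unit [ 1.5535 -0.2781  0.259 ] w 0.156352599635891 j6 -0.3105986237527302
shift m [ 0.      0.0047 -0.0034] turn [-0.0093 -0.0047  0.0018]
```

View pics/c24.png

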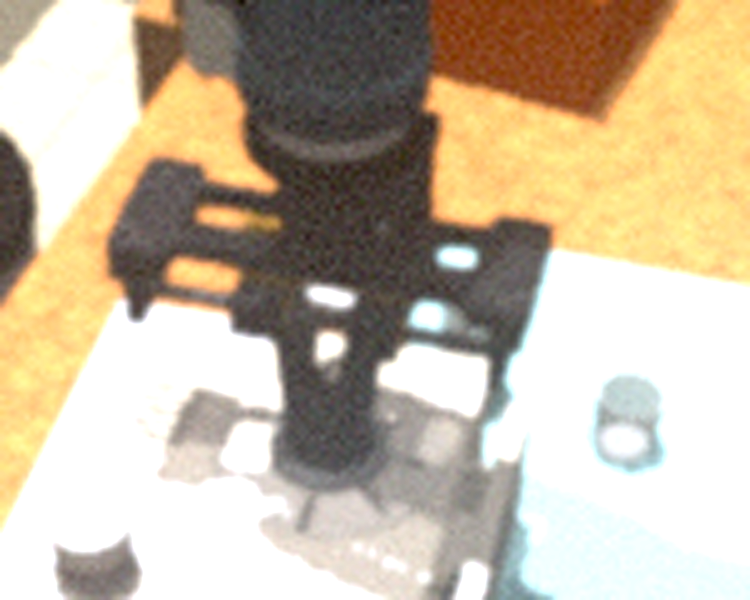

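The jaws stopped at 13.8 mm, so they're on the 14 mm bar. Now the clockwise turn.

Call:
{"method": "step_arm", "body": {"commands": [0,0,0,-0.004,0.13,0,0,0,0,0,0.13,0,0,0,0,0,0.13,0,0,0,0,0,0.13,0,0,0,0,0,0.13,0,0,0,0,0,0.13,0]}}

```text
clock: 21.95
tool_pos: [683.6, -29.6, 104.7]
ee_rot: [[-0.656, 0.005, 0.755], [-0.755, -0.001, -0.656], [-0.002, -1.0, 0.004]]
wrist_force: [1.2, 0.2, -0.8]
width: 0.158
```

```bash
python3 -c "
from h import *
goal([-31.6,-35,102],A-2.356);s=readout.state();print(s['ft_torque'])"
```

```text
t 21.95 tcp unit [-31.7334 -34.9673 104.7068] F unit [ 1.2033  0.0883 -0.8013] w 0.15771117053382624 j6 0.4985749039431384
shift m [-0.0001  0.0027  0.0001] turn [-0.0016  1.5431 -0.0053]
[ 0.0668 -0.2165  0.2063]
```

Call:
{"method": "step_arm", "body": {"commands": [0,0,0,0,0.13,0,0,0,0,0,0.13,0,0,0,0,0,0.13,0,0,0,0,0,0.13,0,0,0,0,0,0.13,0,0,0,0,0,0.13,0,0,0,0,0,0.13,0,0,0,0,0,0.13,0,0,0,0,0,0.13,0,0,0,0,0,0.13,0]}}

```text
clock: 22.95
tool_pos: [683.7, -29.6, 104.7]
ee_rot: [[-0.878, 0.005, -0.479], [0.479, -0.001, -0.878], [-0.005, -1.0, -0.002]]
wrist_force: [2.5, -0.2, -0.1]
width: 0.157
```

```bash
python3 -c "
from h import *
goal([-31.6,-35,102],A-2.356);s=readout.state();print(s['ft_torque'])"
```

```text
t 22.95 tcp unit [-31.6848 -34.9965 104.729 ] F unit [ 2.5093 -0.4803 -0.0819] w 0.15720492254164412 j6 1.8530791253854884
shift m [-0.0001  0.0027 -0.    ] turn [ 0.0024  0.1881 -0.0046]
[ 0.1707 -0.1341  0.0273]
```

Call:
{"method": "step_arm", "body": {"commands": [0,0,0,0,0.13,0,0,0,0,0,0.055,0,0,0,0,0,0,0,0,0,0,0,0,0,0,0,0,0,0,0]}}

```text
clock: 23.45
tool_pos: [683.7, -29.6, 104.7]
ee_rot: [[-0.77, 0.005, -0.638], [0.638, -0.0, -0.77], [-0.004, -1.0, -0.003]]
wrist_force: [1.7, -0.0, -1.3]
width: 0.157
```

```bash
python3 -c "
from h import *
goal([-31.6,-35,102],A-2.356);look(25)
v=cv2.imread('pics/side25.png')[110:210,200:300]
cv2.imwrite('pics/c25.png',cv2.convertScaleAbs(cv2.resize(v,None,fx=5,fy=5,interpolation=cv2.INTER_CUBIC),alpha=2))"
```

```text
t 23.45 tcp unit [-31.6894 -35.0101 104.7134] F unit [ 1.6983 -0.1786 -1.3423] w 0.1567113242922344 j6 2.0459265225971457
shift m [-0.      0.0027 -0.0001] turn [ 0.0031 -0.005  -0.0042]
```

View pics/c25.png

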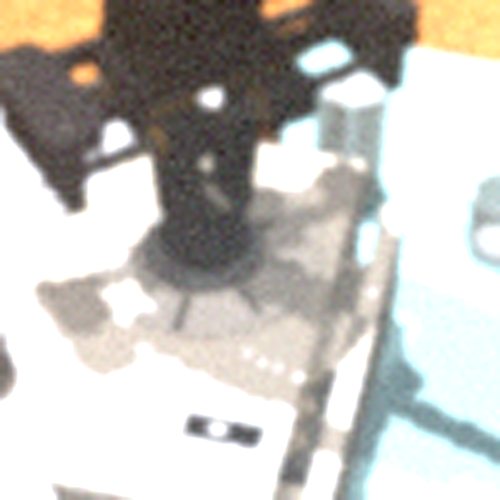

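The tool has turned the full 135° and the pin is still flat. Now I release slowly and lift straight up.

Call:
{"method": "step_arm", "body": {"commands": [0,0,0,0,0,0,0,0,0,0,0,0,0,0,0,0,0,0,0,0,0,0,0,0,0,0,0,0,0,0,0,0,0,0,0,0], "fingers": 0.05}}

```text
clock: 24.15
tool_pos: [683.0, -29.7, 104.8]
ee_rot: [[-0.77, 0.004, -0.638], [0.638, -0.001, -0.77], [-0.003, -1.0, -0.002]]
wrist_force: [-0.7, 0.1, 0.7]
width: 0.572
```

Call:
{"method": "step_arm", "body": {"commands": [0,-0.02,0,0,0,0,0,-0.04,0,0,0,0,0,-0.04,0,0,0,0,0,-0.04,0,0,0,0]}}

```text
clock: 24.55
tool_pos: [677.6, -28.8, 239.3]
ee_rot: [[-0.77, -0.014, -0.638], [0.638, 0.003, -0.77], [0.012, -1.0, 0.006]]
wrist_force: [1.2, -0.5, 0.8]
width: 0.57
```

```bash
python3 -c "
from h import *
goal([-260,-35,240],A-2.356)
s=readout.state();print(s['ee_rot'].T@(RZ@np.array([-1.,0,0])))"
```

```text
t 24.55 tcp unit [-37.6231 -33.5883 239.3478] F unit [ 1.1402 -0.5774  0.7596] w 0.570448664148821 j6 2.0450988478432484
shift m [0.1556 0.0023 0.1589] turn [-0.0061 -0.0043  0.0125]
[0.7041 0.0131 0.7099]
```

Retreat toward the robot at height to clear the view.

Call:
{"method": "step_arm", "body": {"commands": [0.03,0,0.03,0,0,0,0.03,0,0.03,0,0,0,0.03,0,0.03,0,0,0,0.03,0,0.03,0,0,0,0.03,0,0.03,0,0,0,0,0,0,0,0,0,0,0,0,0,0,0]}}

```text
clock: 25.25
tool_pos: [464.6, -50.3, 249.5]
ee_rot: [[-0.771, 0.007, -0.637], [0.637, -0.003, -0.771], [-0.007, -1.0, -0.002]]
wrist_force: [-0.3, -0.7, 0.2]
width: 0.565
```

```bash
python3 -c "
from h import *
goal([-260,-35,240],A-2.356);look(26)
v=[cv2.resize(cv2.imread('pics/top26.png')[90:250,160:390],None,fx=3.3,fy=1.8*1.83/1.0*1.0 if 0 else 3.3,interpolation=cv2.INTER_CUBIC)]
cv2.imwrite('pics/c26t.png',cv2.convertScaleAbs(v[0],alpha=1.7))"
```

```text
t 25.25 tcp unit [-251.7365  -34.1166  249.4608] F unit [-0.3721 -0.6792  0.1835] w 0.5645537750493196 j6 1.8991171727155933
shift m [0.0053 0.0094 0.0065] turn [ 0.0023 -0.0037 -0.0069]
```

View pics/c26.png

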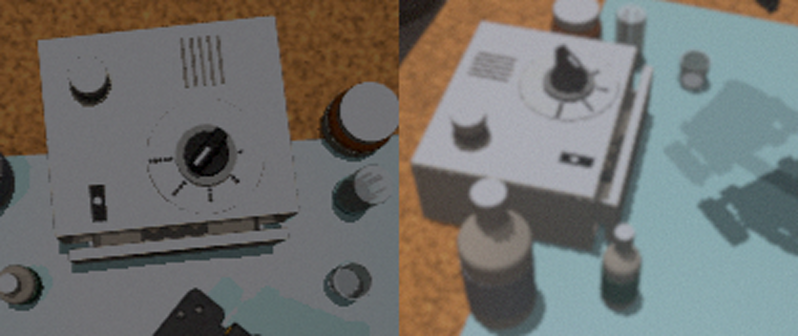

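View pics/c26t.png

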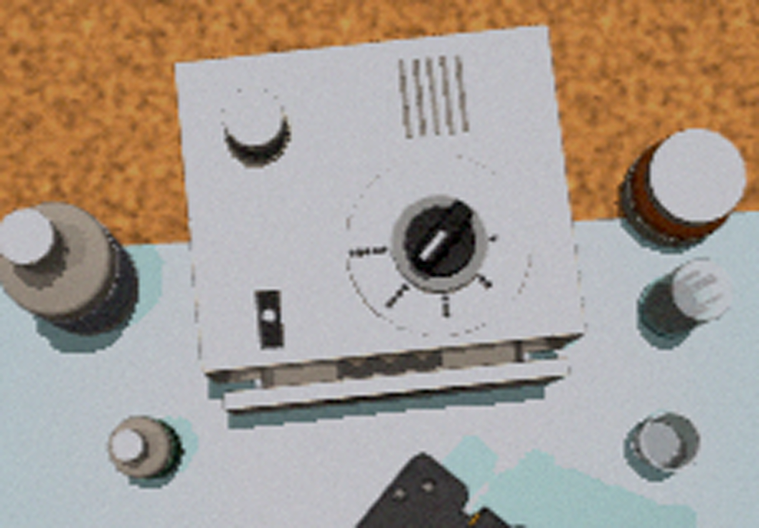

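The pointer's white line now points at the four-dot row (397,297). The pin is still flat, the drawer is home, the bystanders are in place and the arm is clear. Handing in.

```bash
python3 -c "
from station import ticket,readout
print(readout.state()['joint_vel'].round(3)); print(ticket.hand_in())"
```

```text
[ 0.005  0.026 -0.021  0.001 -0.005 -0.   ]
the job is handed in; nothing more can be done
None
```

The drawer is pushed home and clicked, the selector is on the four-dot mark, and I handed the job in at about 25 s; no verdict was reported.

- **Drawer:** I pushed it with the shut fingers. The detent showed at up to about 15 N, then the force fell to about 2 N and the stop answered at about 24 N (wrist readings taken at the end of each step, limit 45 N). The catch pin then showed flat in its slot.
- **Selector:** I gripped the bar (jaws stopped at 13.8 mm on the 14 mm bar), turned it 135° clockwise and let go.
- **Last checks:** the final pictures show the pointer on the row of four dots, the pin still flat and the drawer still home. By eye the six bystanders are upright and in place, and the gripper is clear.

**What disagreed:**
- **Fingertip height:** the real fingertips are about 31 mm higher than the stated tool frame implies. My first push passed over the panel without moving the drawer. I found the offset in the side view and confirmed it by touching the table, then used it for the rest of the job.
- **Table touch:** it was harder than I intended, with a brief wrist reading of about 66 N in z (about 69 N in all, limit 120 N). It touched only the table.
- **Detent force:** the 15 N measured there is above the 8 to 10 N given, possibly because of friction between the fingers and the panel.

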